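# Show the notched window plate to the code reader

### The job

One of the three window plates standing in the blue rack has a small corner notch in its frosted end, which carries the code label on one face: lift that plate out by its clear part, keeping your fingers off the frosted end. Show it to the code reader: label facing up into the slanted window, square to it, centred and about 100 mm away, long edges level and notched edge uppermost. Finish while holding it there, still and clear of everything, and leave the other plates, the air cylinder and the bracket where they are.

Things in the scene. Friction and masses are not known exactly. Their poses are not given: they have to be found in the camera images.
- plate_center (a point): Notched plate, tinted clear plastic 120 x 60 x 8 mm, 50 to 90 g, upright in a rack slot, notch up. Origin: its centre. x runs along the length to the white frosted end (x = 25 to 60 mm; the rest, -60 to 25, is clear), y points out of the label face, z up to the notched long edge. The 13 x 13 mm notch is in the frosted end's upper corner: facing the label, notch up, the frosted end is on the left.
- plate_label (a point): Centre of the label, a 28 x 28 mm paper patch with a pattern of black squares on the +y face of the frosted end. Lies at x = +42.5, y = +4, z = -6 mm from the plate's centre; same axes as the plate.
- spare_a_center (a point): The same size as the notched plate (120 x 60 x 8 mm) and also frosted at one end, but with four square corners and no label; it stands upright in its own slot of the rack. Origin at the plate's centre. A bystander: leave it where it is.
- spare_b_center (a point): The same size as the notched plate (120 x 60 x 8 mm) and also frosted at one end, but with four square corners and no label; it stands upright in its own slot of the rack. Origin at the plate's centre. A bystander: leave it where it is.
- rack: Fixed blue rack, base 150 x 176 x 8 mm; origin: centre of its underside, on the table. Three slots along its x axis at y = -65, 0, +65 mm, 9.5 mm wide, 123 mm long; slot floor 8 mm and slot walls' tops 24 mm above the table, so the plates' tops are at 68 mm and they lift straight out. It may stand at any yaw, with any plate in any slot.
- reader: Fixed stand of the code reader. Origin: on the table straight below the window. Its -x axis points to the side the reader looks to, roughly towards the robot; 90 mm behind the origin (+x) stand the centres of its 110 x 110 x 12 mm foot and of its post, 297 mm high. It carries the grey reader head (56 mm wide, 50 mm high, 65 mm deep).
- reader_window (a point): Centre of the reader's window (50 x 56 mm, dark, round lens, four red lamps), 205 mm above the table. z points out of the window along the reading direction, 45 degrees down, roughly towards the robot; y is level, along the window's width; x is 45 degrees up. The label belongs 100 mm out along z, facing the window, with the plate's x along this frame's -y.
- air_cylinder_center (a point): Loose compact air cylinder, aluminium block 62 x 45 x 45 mm with a short piston rod, lying on the table. Origin at the block's centre. A bystander.
- bracket_center (a point): Loose steel angle bracket 50 x 45 x 50 mm on the table. Origin half-way up above the foot's centre. A bystander.
Things that resemble listed ones, but are neither listed nor needed, are in the scene too. Leave any black look-alike of the rack alone. What is shaped like the part that bears plate_center but orange is not meant.

How it is judged:
By the outcome, as a careful person would: the job done as asked, in the order asked, and still so for the second after the job is handed in, while the arm keeps its last pose, push and grip.
It also fails if it takes over 38 s, if anything falls off the work surface, if the arm or the gripper's body presses on something with over 40 N, if the wrist force passes 120 N, or if a joint passes its speed limit or range.

### The arm

A 6-joint arm with a two-finger parallel gripper is mounted at the origin on the work surface. World frame = base frame: x ahead of the robot, y to its left, z up, the work surface at z = 0. Lengths are in m, angles in rad, forces in N, time in s.
With the tool pointing down it reaches from about 0.3 to 0.75 m from the base axis. Payload 8.5 kg.
Tool frame: the origin (TCP) lies at the very end of the fingers, on their centre line; the grasp point (between the pads) lies 19 mm behind it; y points along the fingers, z is the direction in which the jaws open and shut, and the axes are right-handed (so a half turn about y gives the same grasp; the last joint's range is limited). The gripper opens to 88 mm and grips with 3 to 60 N. Pads are 18 mm wide; open, the fingers measure 123 mm over their backs; the gripper's body (75 mm by 187 mm) begins 45 mm behind the grasp point.
Start: joints at [0.957, 0.381, 1.297, -0, 1.464, -0.215], TCP at [0.214, 0.507, 0.239] pointing down, gripper open.
Joint ranges: [-3.11, 3.11], [-0.89, 2.33], [0.22, 2.48], [-1.42, 4.56], [0.17, 2.85], [-2.88, 2.88]. Speed limits (rad/s): [2.39, 2.39, 3.14, 3.14, 3.14, 3.14].

### API

Orientations are given as a unit quaternion [x, y, z, w].
In Python, from station import state, vision, job gives the robot as it stands. The module is installed in compiled form; this text tells all that it offers.
- The arm moves only by the tool send_rows, never from a script. Its argument "motion" is a list of rows, each a list of 5 numbers: the finger opening in m, from 0 to 0.0881, then the shift along the world's x, y, z in m, then the turn about the world's z in degrees. A call has 1 to 5 rows; each row is the pose to reach, as a shift and turn from the pose commanded when the call began; what a row does not reach only later rows make up. A row lasts 1/8 s, in which the tool goes at most 62.5 mm and 10.7 degrees, less where a joint would pass 70% of its speed; a pose out of reach is approached as far as the arm can. A call with a gripper value outside its range is refused whole. The fingers move at their own pace and stop on an object; "grip_force" is the grip in N (left out, the last holds). Time passes only in rows, so rows that repeat a pose let the fingers close. It gives the time, the measured TCP pose, the force and the opening at its end, in the units of the state.
- state(): the state, without advancing time (a new reading comes with each control period).
- vision.capture(name): name is "scene" or "side" or "wrist"; returns a dict with "image" (384x512x3 uint8, red, green, blue), "fx", "fy", "cx", "cy" (pixels), "R" (3x3) and "t" (3): a world point X has camera coordinates R X + t. Camera axes: x right, y down, z forward; pixel columns grow to the right and rows downward; lengths in m; the calibration is good to about 2 mm. A picture is of the moment at which its call begins. There is no depth.
- job.job_done(): hands the job in, once; it reports no verdict.
The state is a dict: "time": time; "q": joint angles; "dq": joint speeds; "tau": joint torques, N m; "ee_pos": TCP position; "ee_rot": TCP orientation; "contact_force": force on the tool from outside, world axes, zero at the start; "wrist_torque": the same for the moment, N m; "opening": opening from 0.0 (shut) to 1.0 (fully open).
Only numpy, scipy, OpenCV 4.12 (cv2) and the standard library are available. Lean on these libraries where they do the work, as an engineer would, in place of code of your own. Each camera call takes 0.05 s, during which the arm holds its last target.

## Working session

There is one attempt and no reset: what is moved stays moved. The work goes in short steps, Python scripts to look and compute and a tool call to move; the robot and the scene stay as the last step left them, time stands still between calls to the robot, and variables do not carry over. Pictures are saved under pics/ and viewed, and the job is handed in when it is done.

Besides the shell and the picture viewer there is one more tool, called after "Call:" as name(argument=value, ...) on one line, values as JSON. send_rows: Moves the arm, as the interface text tells. Its arguments: {"type":"object","properties":{"motion":{"type":"array","items":{"type":"array","items":{"type":"number"}}},"grip_force":{"type":"number"}},"required":["motion"]}

```bash
mkdir -p pics; ls; python3 - <<'E'
from station import state, vision, job
import cv2,numpy as np
s=state();print({k:np.round(v,3) for k,v in s.items()})
for n in ["scene","side","wrist"]:
    c=vision.capture(n);cv2.imwrite(f"pics/{n}0.png",c["image"][:,:,::-1])
    print(n,c["fx"],c["fy"],c["cx"],c["cy"],np.round(c["R"],3).tolist(),np.round(c["t"],3), np.round(-np.array(c["R"]).T@c["t"],3))
E
```

```text
pics
{'time': np.float64(0.0), 'q': array([ 0.957,  0.381,  1.298,  0.   ,  1.464, -0.215]), 'dq': array([-0.   , -0.001,  0.   , -0.   , -0.001,  0.001]), 'tau': array([-1.0000e-03, -4.3794e+01, -2.2455e+01,  7.1000e-02,  3.5000e-02,
       -0.0000e+00]), 'ee_pos': array([0.213, 0.507, 0.238]), 'ee_rot': array([ 0.694, -0.14 ,  0.14 , -0.693]), 'contact_force': array([-0.255,  0.971,  0.976]), 'wrist_torque': array([0.042, 0.013, 0.023]), 'opening': np.float64(0.996)}
scene 445.96004511408375 445.96004511408375 255.47997500176004 188.16738802011622 [[0.79, 0.613, -0.001], [0.452, -0.584, -0.675], [-0.414, 0.533, -0.738]] [-0.362 -0.119  1.295] [ 0.876 -0.537  0.875]
side 382.8593843562369 382.8593843562369 242.614841343805 193.94148370746407 [[0.961, -0.277, 0.016], [-0.179, -0.665, -0.725], [0.212, 0.694, -0.688]] [-0.456  0.179  0.951] [ 0.269 -0.668  0.792]
wrist 296.9173540796712 296.9173540796712 254.36042318073603 192.35129417671456 [[0.389, 0.921, -0.002], [0.885, -0.374, 0.277], [0.255, -0.11, -0.961]] [-0.55  -0.037  0.39 ] [0.147 0.536 0.384]
```

View pics/scene0.png

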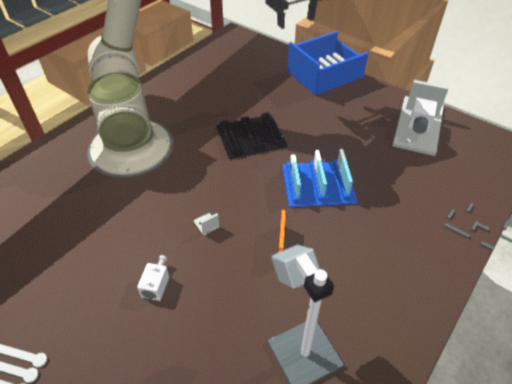

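View pics/side0.png

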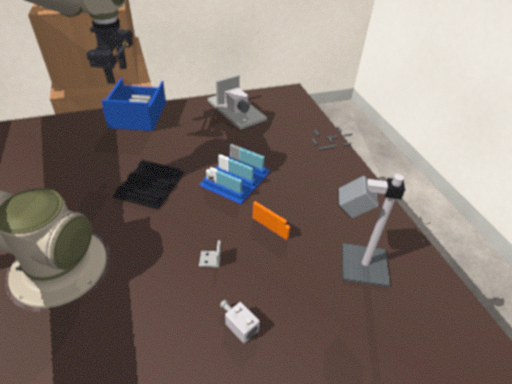

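View pics/wrist0.png

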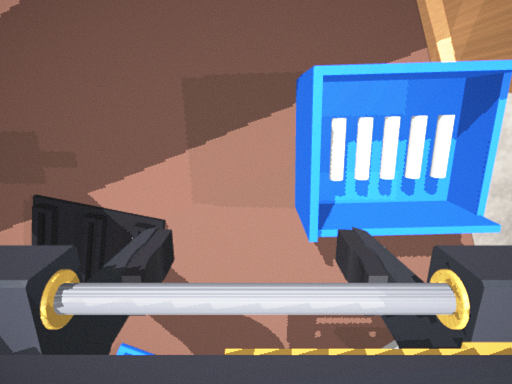

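```bash
cat > h.py <<'E'
import numpy as np, cv2
from station import state, vision, job
def cap(n):
    c=vision.capture(n); c["R"]=np.array(c["R"]);c["t"]=np.array(c["t"]);c["C"]=-c["R"].T@c["t"];return c
def ray(c,uv):
    d=c["R"].T@np.array([(uv[0]-c["cx"])/c["fx"],(uv[1]-c["cy"])/c["fy"],1.]);return c["C"],d/np.linalg.norm(d)
def plane(c,uv,z):
    C,d=ray(c,uv);return C+d*(z-C[2])/d[2]
def proj(c,X):
    p=c["R"]@np.asarray(X)+c["t"];return np.array([c["fx"]*p[0]/p[2]+c["cx"],c["fy"]*p[1]/p[2]+c["cy"]])
def tri(rs):
    A=np.zeros((3,3));b=np.zeros(3)
    for C,d in rs:
        P=np.eye(3)-np.outer(d,d);A+=P;b+=P@C
    return np.linalg.solve(A,b)
def crop(c,x0,y0,w,h,s,fn):
    im=c["image"][y0:y0+h,x0:x0+w,::-1];cv2.imwrite(fn,cv2.resize(im,None,fx=s,fy=s,interpolation=cv2.INTER_CUBIC))
E
python3 - <<'E'
from h import *
a=cap("scene");b=cap("side")
crop(a,270,140,100,75,8,"pics/sc1.png");crop(b,190,135,100,75,8,"pics/si1.png")
crop(a,250,230,110,80,7,"pics/sc2.png");crop(b,325,160,100,75,7,"pics/si2.png")
for n,c,lo in (("sc",a,(275,150)),("si",b,(195,150))):
    print(n,[np.round(plane(c,(u,v),0.008),3).tolist() for u,v in ((285,165),(355,205))])
E
```

```text
sc [[0.4, 0.207, 0.008], [0.625, 0.198, 0.008]]
si [[0.68, 0.218, 0.008], [0.813, -0.007, 0.008]]
```

View pics/sc1.png

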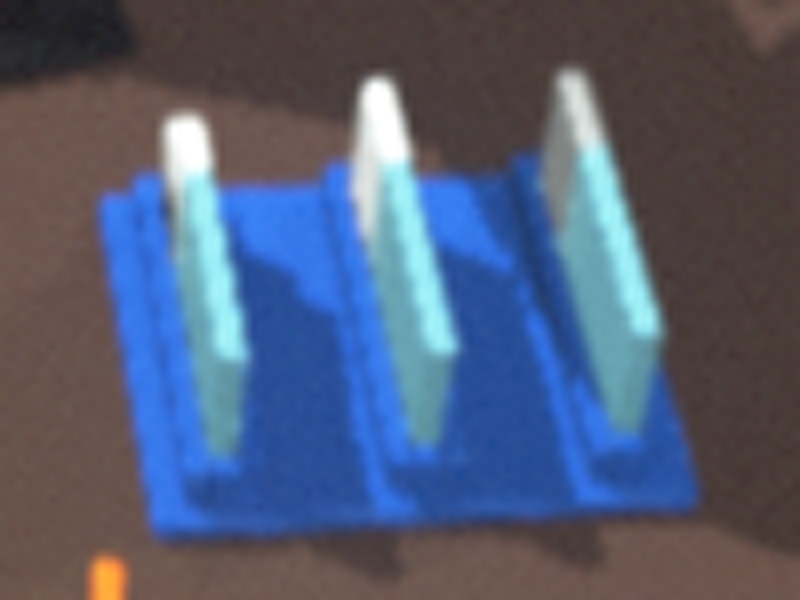

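View pics/si1.png

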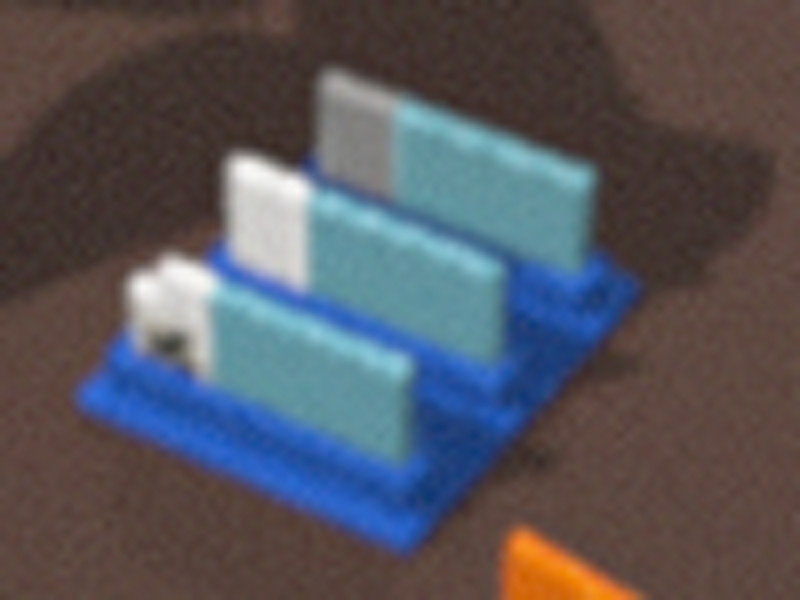

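View pics/sc2.png

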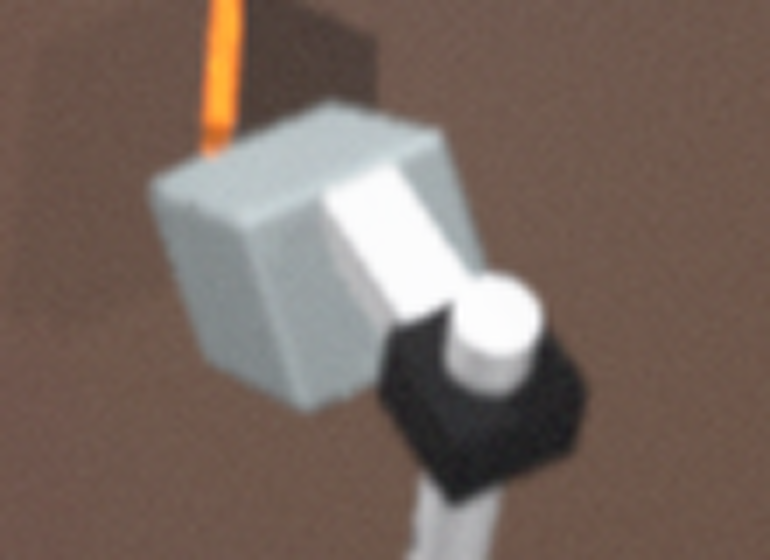

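View pics/si2.png

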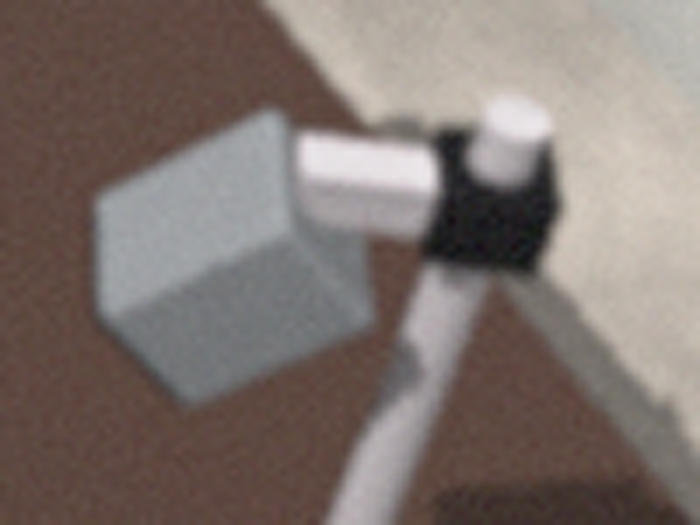

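```bash
python3 - <<'E'
from h import *
a=cap("scene");b=cap("side")
r=lambda v:np.round(v,4).tolist()
S=lambda u,v:(270+u/8-.5,140+v/8-.5); D=lambda u,v:(190+u/8-.5,135+v/8-.5)
print("rack base top z=.008")
for n,c,f,ps in (("scene",a,S,[(100,200),(160,538),(698,505)]),("side",b,D,[(78,395),(410,552),(640,285)])):
    for p in ps: print(n,r(plane(c,f(*p),.006)))
print("plate tops z=.068: ends")
for p in [(185,118),(230,355)],[(378,78),(437,348)],[(570,70),(642,335)]:
    print([r(plane(a,S(*q),.068)) for q in p])
print("side front-top edges")
for p in [(215,290),(410,360)],[(240,155),(500,265)],[(330,70),(595,170)]:
    print([r(plane(b,D(*q),.068)) for q in p])
# reader head top corners both views
S2=lambda u,v:(250+u/7-.5,230+v/7-.5); D2=lambda u,v:(325+u/7-.5,160+v/7-.5)
# scene: A(335,102) B(440,130) C(250,222) D(152,185); post top (497,285); side A? 
print("posttop",r(tri([ray(a,S2(495,300)),ray(b,D2(517,120))])))
for n,s,d in (("A",(335,102),(95,195)),("B",(440,130),(275,112)),("C",(250,222),(297,238)),("D",(152,185),(105,318))):
    rs=[ray(a,S2(*s)),ray(b,D2(*d))];X=tri(rs);print(n,r(X),r(proj(a,X)-S2(*s)),r(proj(b,X)-D2(*d)))
# foot
for p in [(268,348),(314,325),(343,362),(300,384)]: print("foot sc",r(plane(a,p,.012)))
for p in [(344,245),(387,248),(389,284),(343,279)]: print("foot si",r(plane(b,p,.012)))
E
```

```text
rack base top z=.008
scene [0.3916, 0.2055, 0.006]
scene [0.4956, 0.0925, 0.006]
scene [0.624, 0.2093, 0.006]
side [0.395, 0.2022, 0.006]
side [0.4942, 0.0873, 0.006]
side [0.6243, 0.2085, 0.006]
plate tops z=.068: ends
[[0.4259, 0.201, 0.068], [0.4976, 0.1215, 0.068]]
[[0.4657, 0.2563, 0.068], [0.5466, 0.1632, 0.068]]
[[0.5143, 0.2988, 0.068], [0.5941, 0.2069, 0.068]]
side front-top edges
[[0.4447, 0.177, 0.068], [0.5031, 0.1212, 0.068]]
[[0.4725, 0.2531, 0.068], [0.5498, 0.1637, 0.068]]
[[0.5201, 0.2976, 0.068], [0.602, 0.2089, 0.068]]
posttop [0.7339, -0.1994, 0.2984]
A [0.6522, -0.1298, 0.2252] [-0.1407, 0.4908] [-0.1896, -0.3633]
B [0.6919, -0.1506, 0.2695] [-0.3539, 1.2321] [-0.4628, -0.8794]
C [0.6715, -0.1992, 0.2683] [-0.6355, 2.0398] [-0.8221, -1.4869]
D [0.6307, -0.179, 0.2248] [-0.3117, 1.0052] [-0.4133, -0.7617]
foot sc [0.673, -0.2371, 0.012]
foot sc [0.7187, -0.1408, 0.012]
foot sc [0.8041, -0.1704, 0.012]
foot sc [0.7614, -0.2555, 0.012]
foot si [0.7106, -0.1364, 0.012]
foot si [0.8143, -0.1751, 0.012]
foot si [0.7599, -0.2729, 0.012]
foot si [0.6599, -0.2307, 0.012]
```

Pictures: the notched, labelled plate is the one nearest the side camera (side view ≈(208,172); scene-left slot), with its label facing that camera. Moves only offer shift and yaw, but the final pose needs a 45° tilt. So I'll first test, in free space, how the arm behaves at its reach limit.

Call:
send_rows(motion=[[0.0881, 0, 0, 0.06, 0], [0.0881, 0, 0, 0.12, 0], [0.0881, 0, 0, 0.18, 0], [0.0881, 0, 0, 0.24, 0], [0.0881, 0, 0, 0.3, 0]])

```text
time: 0.98
ee_pos: [0.2131, 0.5061, 0.5409]
ee_rot: [-0.693, 0.14, -0.14, 0.693]
contact_force: [0.2, 0.1, 0.7]
opening: 1.001
```

```bash
cat >> h.py <<'E'
from scipy.spatial.transform import Rotation as Ro
def st():
    s=state();R=Ro.from_quat(s["ee_rot"]).as_matrix();print("t",round(float(s["time"]),2),"q",np.round(s["q"],3),"p",np.round(s["ee_pos"],4),"ty",np.round(R[:,1],3),"tz",np.round(R[:,2],3),"F",np.round(s["contact_force"],1),"open",round(float(s["opening"]),3))
E
python3 -c "
from h import *
st()"
```

```text
t 0.97 q [ 0.957  0.404  0.407 -0.     2.33  -0.215] p [0.2131 0.5061 0.5409] ty [ 0.     0.001 -1.   ] tz [0.388 0.922 0.001] F [0.2 0.1 0.7] open 1.001
```

Call:
send_rows(motion=[[0.0881, 0, 0, 0.06, 0], [0.0881, 0, 0, 0.12, 0], [0.0881, 0, 0, 0.18, 0]])

```text
time: 1.35
ee_pos: [0.1937, 0.4601, 0.6128]
ee_rot: [-0.684, 0.138, -0.142, 0.702]
contact_force: [-0.5, 0.1, 0.4]
opening: 1.002
```

```bash
python3 -c "
from h import *
st()"
```

```text
t 1.35 q [ 0.932  0.374  0.221  0.009  2.52  -0.233] p [0.1937 0.4601 0.6128] ty [ 0.012  0.025 -1.   ] tz [0.388 0.921 0.027] F [-0.5  0.1  0.4] open 1.002
```

Call:
send_rows(motion=[[0.0881, 0, 0, 0, 0], [0.0881, 0, 0, 0, 0]])

```text
time: 1.6
ee_pos: [0.1946, 0.4616, 0.6111]
ee_rot: [-0.685, 0.138, -0.142, 0.701]
contact_force: [0.3, -0.0, 0.1]
opening: 1.001
```

```bash
python3 -c "
from h import *
st()"
```

```text
t 1.6 q [ 0.932  0.377  0.221  0.009  2.519 -0.232] p [0.1946 0.4616 0.6111] ty [ 0.01   0.022 -1.   ] tz [0.388 0.921 0.024] F [ 0.3 -0.   0.1] open 1.001
```

Call:
send_rows(motion=[[0.0881, 0, 0, -0.06, 0], [0.0881, 0, 0, -0.06, 0]])

```text
time: 1.85
ee_pos: [0.1946, 0.4616, 0.5461]
ee_rot: [-0.688, 0.14, -0.14, 0.698]
contact_force: [0.8, -0.3, 0.4]
opening: 1.002
```

```bash
python3 -c "
from h import *
st()"
```

```text
t 1.85 q [ 0.932  0.284  0.577  0.007  2.268 -0.235] p [0.1946 0.4616 0.5461] ty [ 0.003  0.013 -1.   ] tz [0.388 0.921 0.013] F [ 0.8 -0.3  0.4] open 1.002
```

Call:
send_rows(motion=[[0.0881, 0, 0, -0.05, 0], [0.0881, 0, 0, -0.05, 0], [0.0881, 0, 0, -0.05, 0]])

```text
time: 2.22
ee_pos: [0.195, 0.4621, 0.5038]
ee_rot: [-0.683, 0.138, -0.142, 0.703]
contact_force: [-0.2, -0.2, 0.9]
opening: 0.999
```

```bash
python3 -c "
from h import *
st()"
```

```text
t 2.23 q [ 0.932  0.243  0.758  0.006  2.113 -0.236] p [0.195  0.4621 0.5038] ty [ 0.012  0.025 -1.   ] tz [0.388 0.921 0.028] F [-0.2 -0.2  0.9] open 0.999
```

Call:
send_rows(motion=[[0.05, 0.02, -0.02, -0.02, -10.25], [0.05, 0.04, -0.04, -0.04, -20.5], [0.05, 0.06, -0.06, -0.06, -30.75], [0.05, 0.08, -0.08, -0.08, -41], [0.05, 0.1, -0.1, -0.1, -51.25]])

```text
time: 2.85
ee_pos: [0.2968, 0.362, 0.4039]
ee_rot: [-0.554, 0.422, -0.433, 0.572]
contact_force: [0.4, -0.2, 0.1]
opening: 0.57
```

Call:
send_rows(motion=[[0.05, 0.02, -0.02, -0.02, -10.25], [0.05, 0.04, -0.04, -0.04, -20.5], [0.05, 0.06, -0.06, -0.06, -30.75], [0.05, 0.08, -0.08, -0.08, -41], [0.05, 0.1, -0.1, -0.1, -51.25]])

```text
time: 3.48
ee_pos: [0.3981, 0.2618, 0.3037]
ee_rot: [0.316, -0.622, 0.636, -0.329]
contact_force: [1.0, -0.5, -0.3]
opening: 0.569
```

Call:
send_rows(motion=[[0.05, 0.01, -0.02, -0.01, -10.25], [0.05, 0.03, -0.04, -0.03, -20.5], [0.05, 0.05, -0.06, -0.05, -30.75], [0.05, 0.06, -0.09, -0.06, -41], [0.05, 0.073, -0.11, -0.07, -51.25]])

```text
time: 4.1
ee_pos: [0.4715, 0.1506, 0.2336]
ee_rot: [0.016, -0.699, 0.714, -0.021]
contact_force: [0.8, -0.1, 0.6]
opening: 0.566
```

Call:
send_rows(motion=[[0.05, 0, 0, -0.01, -10.25], [0.05, 0, 0, -0.02, -20.5], [0.05, 0, 0, -0.03, -30.75], [0.05, 0, 0, -0.04, -41], [0.05, 0, 0, -0.05, -51.25]])

```text
time: 4.72
ee_pos: [0.4717, 0.1517, 0.1834]
ee_rot: [-0.288, -0.64, 0.651, 0.289]
contact_force: [-0.8, -0.5, -0.3]
opening: 0.564
```

```bash
python3 - <<'E'
from h import *
st()
c=cap("wrist");crop(c,0,0,512,384,1.5,"pics/w1.png")
for X in [(.468,.154,.068),(.4615,.161,.068)]:print(proj(c,X))
E
```

```text
t 4.72 q [ 0.079  0.342  1.53  -0.014  1.279  2.495] p [0.4717 0.1517 0.1834] ty [-0.009 -0.014 -1.   ] tz [-0.745 -0.666  0.016] F [-0.8 -0.5 -0.3] open 0.564
[254.00564044 191.94204615]
[254.21373368 201.87786938]
```

View pics/w1.png

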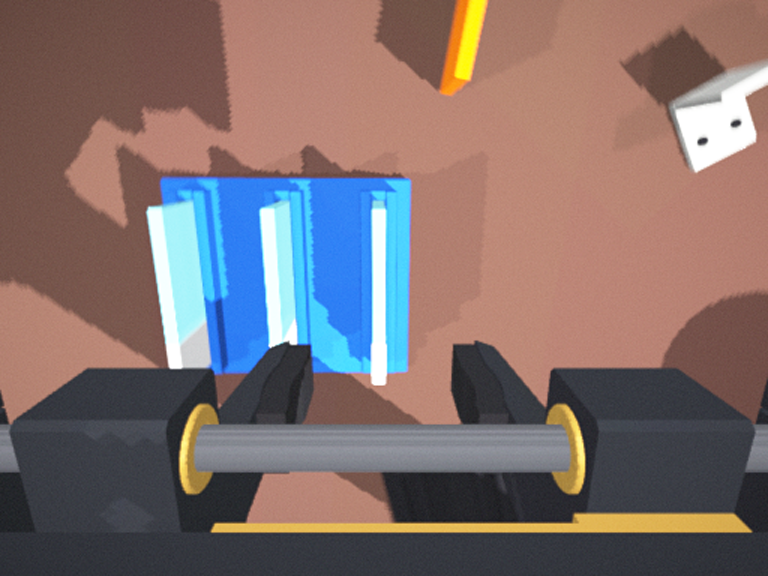

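```bash
python3 - <<'E'
from h import *
c=cap("wrist");s=state()
im=c["image"].astype(int)
crop(c,225,120,60,145,4,"pics/w2.png")
for v in (150,180,210,225,240,248):
    print(v,[tuple(x) for x in im[v,246:260]][::2])
E
```

```text
150 [(np.int64(141), np.int64(238), np.int64(249)), (np.int64(247), np.int64(255), np.int64(255)), (np.int64(247), np.int64(255), np.int64(255)), (np.int64(247), np.int64(255), np.int64(255)), (np.int64(249), np.int64(255), np.int64(255)), (np.int64(82), np.int64(195), np.int64(255)), (np.int64(79), np.int64(211), np.int64(255))]
180 [(np.int64(55), np.int64(133), np.int64(239)), (np.int64(253), np.int64(255), np.int64(255)), (np.int64(246), np.int64(255), np.int64(255)), (np.int64(247), np.int64(255), np.int64(255)), (np.int64(250), np.int64(255), np.int64(255)), (np.int64(107), np.int64(215), np.int64(253)), (np.int64(74), np.int64(210), np.int64(255))]
210 [(np.int64(48), np.int64(133), np.int64(249)), (np.int64(218), np.int64(255), np.int64(255)), (np.int64(250), np.int64(255), np.int64(255)), (np.int64(249), np.int64(255), np.int64(255)), (np.int64(251), np.int64(255), np.int64(255)), (np.int64(222), np.int64(255), np.int64(255)), (np.int64(66), np.int64(199), np.int64(255))]
225 [(np.int64(44), np.int64(133), np.int64(250)), (np.int64(160), np.int64(247), np.int64(252)), (np.in
[... 193 characters left out ...]
0), np.int64(199), np.int64(255))]
240 [(np.int64(49), np.int64(163), np.int64(255)), (np.int64(255), np.int64(255), np.int64(255)), (np.int64(255), np.int64(255), np.int64(255)), (np.int64(255), np.int64(255), np.int64(255)), (np.int64(255), np.int64(255), np.int64(255)), (np.int64(255), np.int64(255), np.int64(255)), (np.int64(95), np.int64(204), np.int64(255))]
248 [(np.int64(101), np.int64(212), np.int64(255)), (np.int64(255), np.int64(255), np.int64(255)), (np.int64(255), np.int64(255), np.int64(255)), (np.int64(255), np.int64(255), np.int64(255)), (np.int64(255), np.int64(255), np.int64(255)), (np.int64(255), np.int64(255), np.int64(255)), (np.int64(161), np.int64(203), np.int64(255))]
```

View pics/w2.png

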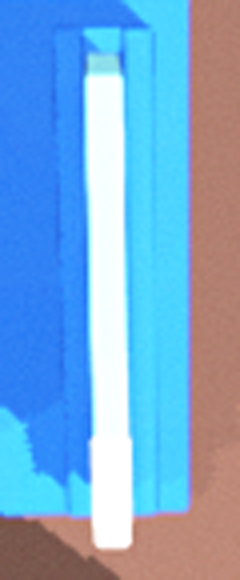

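```bash
python3 - <<'E'
from h import *
c=cap("wrist");s=state()
A=plane(c,(250.9,138),.068);B=plane(c,(252.6,229),.068);E_=plane(c,(252.9,256.7),.055)
ux=(B-A)[:2];print(A,B,E_,np.linalg.norm(ux),np.linalg.norm((E_-A)[:2]))
u=ux/np.linalg.norm(ux);print("az x",np.degrees(np.arctan2(u[1],u[0])),"az y",np.degrees(np.arctan2(u[0]*-1*-1*-1,0)) if 0 else np.degrees(np.arctan2(u[0],-u[1]))+0)
C1=A[:2]+u*.06;C2=B[:2]-u*.025;C=(C1+C2)/2;print("centre",C1,C2)
G=C-u*.010;p=s["ee_pos"];R=Ro.from_quat(s["ee_rot"]).as_matrix()
print("grasp",G,"tcp",p[:2],"d",G-p[:2],"tool z az",np.degrees(np.arctan2(R[1,2],R[0,2])))
E
```

```text
[0.50144076 0.11926832 0.068     ] [0.44347515 0.18163888 0.068     ] [0.41902109 0.20816675 0.055     ] 0.08514751524876207 0.12122678058284339
az x 132.90359728773413 az y -137.09640271226587
centre [0.46059475 0.16321833] [0.46049433 0.16332638]
grasp [0.46735221 0.15594735] tcp [0.47039999 0.15157763] d [-0.00304779  0.00436972] tool z az -137.68555793958063
```

Call:
send_rows(motion=[[0.05, -0.003, 0.004, -0.04, 0.5], [0.05, -0.003, 0.004, -0.08, 0.5], [0.05, -0.003, 0.004, -0.12, 0.5], [0.05, -0.003, 0.004, -0.147, 0.5]])

```text
time: 5.38
ee_pos: [0.4668, 0.1556, 0.0336]
ee_rot: [-0.28, -0.642, 0.655, 0.285]
contact_force: [-0.1, -0.3, 0.2]
opening: 0.566
```

```bash
python3 - <<'E'
from h import *
st()
a=cap("scene");b=cap("side");crop(a,270,120,100,95,6,"pics/sc3.png");crop(b,180,115,110,90,6,"pics/si3.png")
E
```

```text
t 5.38 q [ 0.088  0.549  1.722 -0.017  0.885  2.492] p [0.4668 0.1556 0.0336] ty [-0.013 -0.015 -1.   ] tz [-0.732 -0.681  0.02 ] F [-0.1 -0.3  0.2] open 0.566
```

View pics/si3.png

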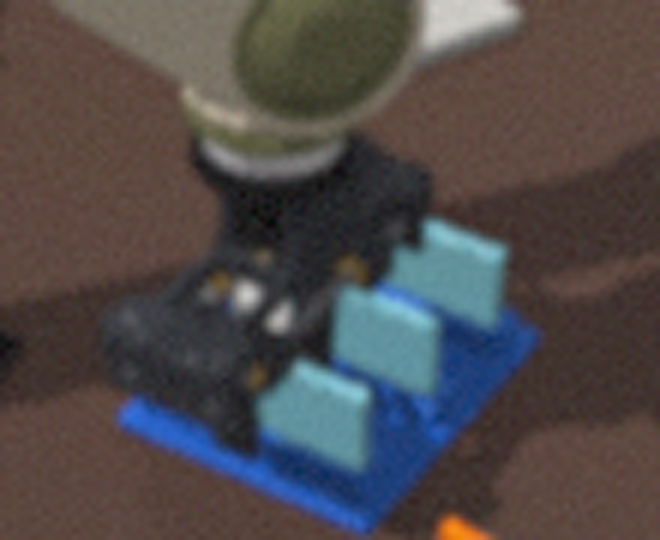

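The fingers straddle the clear part (finger edge at ≈(260,400) in this crop, teal visible to its right). Close and lift.

Call:
send_rows(motion=[[0.0, 0, 0, 0, 0], [0.0, 0, 0, 0, 0], [0.0, 0, 0, 0, 0], [0.0, 0, 0, 0, 0], [0.0, 0, 0, 0, 0]], grip_force=25)

```text
time: 6.1
ee_pos: [0.4659, 0.1563, 0.0342]
ee_rot: [-0.282, -0.642, 0.653, 0.286]
contact_force: [6.1, 7.1, -3.6]
opening: 0.091
```

```bash
python3 - <<'E'
from h import *
st()
E
```

```text
t 6.1 q [ 0.088  0.547  1.724 -0.015  0.884  2.496] p [0.4659 0.1563 0.0342] ty [-0.012 -0.013 -1.   ] tz [-0.736 -0.677  0.017] F [ 6.1  7.1 -3.6] open 0.091
```

Call:
send_rows(motion=[[0.0, 0, 0, 0.01, 0], [0.0, 0, 0, 0.03, 0], [0.0, 0, 0, 0.07, 0], [0.0, 0, 0, 0.12, 0], [0.0, 0, 0, 0.18, 0]])

```text
time: 6.72
ee_pos: [0.4638, 0.1553, 0.215]
ee_rot: [-0.28, -0.64, 0.655, 0.288]
contact_force: [0.7, 0.4, -1.4]
opening: 0.087
```

```bash
python3 - <<'E'
from h import *
st()
a=cap("scene");b=cap("side");crop(a,230,60,150,150,4,"pics/sc4.png");crop(b,150,55,150,150,4,"pics/si4.png")
E
```

```text
t 6.72 q [ 0.088  0.304  1.488 -0.014  1.369  2.488] p [0.4638 0.1553 0.215 ] ty [-0.018 -0.015 -1.   ] tz [-0.735 -0.677  0.023] F [ 0.7  0.4 -1.4] open 0.087
```

View pics/si4.png

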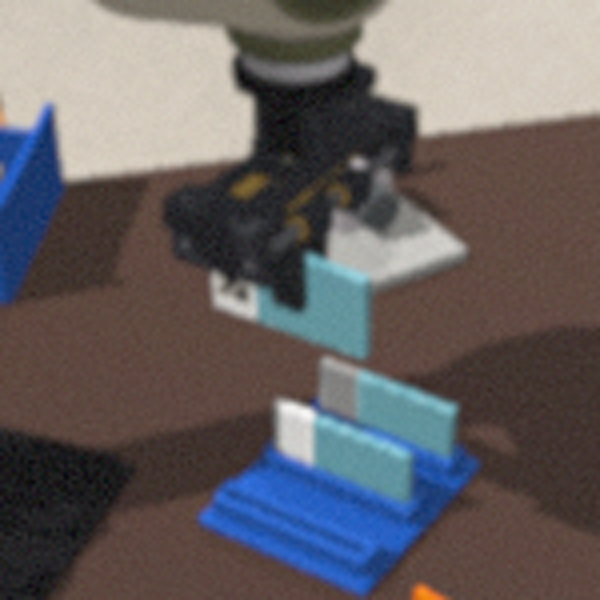

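View pics/sc4.png

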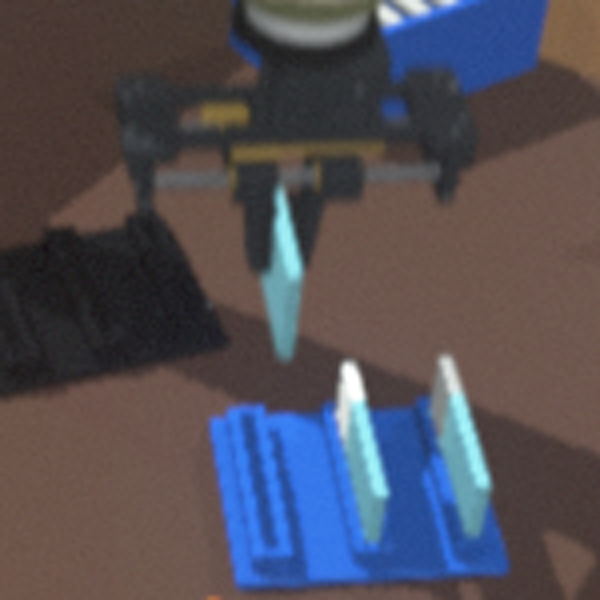

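Call:
send_rows(motion=[[0.0, 0.01, 0, 0.03, 10.2], [0.0, 0.03, 0, 0.06, 20.4], [0.0, 0.05, 0, 0.09, 30.6], [0.0, 0.07, 0, 0.12, 40.8], [0.0, 0.09, 0, 0.15, 51]])

```text
time: 7.45
ee_pos: [0.5549, 0.1554, 0.3637]
ee_rot: [0.025, -0.699, 0.714, -0.024]
contact_force: [-0.2, 0.1, -0.5]
opening: 0.088
```

Call:
send_rows(motion=[[0.0, 0.03, 0, 0.01, 10.2], [0.0, 0.06, 0, 0.02, 20.4], [0.0, 0.09, 0, 0.03, 30.6], [0.0, 0.12, 0, 0.04, 40.8], [0.0, 0.15, 0, 0.05, 51]])

```text
time: 8.07
ee_pos: [0.6973, 0.1535, 0.4057]
ee_rot: [0.322, -0.62, 0.634, -0.331]
contact_force: [45.0, 9.9, 49.7]
opening: 0.091
```

Call:
send_rows(motion=[[0.0, 0.01, 0, 0, 10.2], [0.0, 0.02, 0, 0, 20.4], [0.0, 0.03, 0, 0, 30.6], [0.0, 0.04, 0, 0, 40.8]])

```text
time: 8.57
ee_pos: [0.7149, 0.1489, 0.3898]
ee_rot: [-0.513, 0.466, -0.482, 0.536]
contact_force: [-0.3, 0.6, -0.9]
opening: 0.091
```

```bash
python3 - <<'E'
from h import *
st()
E
```

```text
t 8.57 q [ 0.041  0.743  0.224  0.01   2.136 -0.055] p [0.7149 0.1489 0.3898] ty [ 0.038  0.01  -0.999] tz [0.994 0.101 0.039] F [-0.3  0.6 -0.9] open 0.091
```

Call:
send_rows(motion=[[0.0, 0.05, 0, 0, 0], [0.0, 0.1, 0, 0, 0]])

```text
time: 8.82
ee_pos: [0.7499, 0.1387, 0.3535]
ee_rot: [-0.502, 0.461, -0.49, 0.543]
contact_force: [0.9, 0.2, -1.3]
opening: 0.09
```

```bash
python3 - <<'E'
from h import *
st()
E
```

```text
t 8.82 q [ 0.024  0.794  0.224  0.016  2.054 -0.063] p [0.7499 0.1387 0.3535] ty [ 0.069  0.015 -0.998] tz [0.993 0.094 0.07 ] F [ 0.9  0.2 -1.3] open 0.09
```

```bash
cat > kin.py <<'E'
import numpy as np
from scipy.optimize import least_squares
from scipy.spatial.transform import Rotation as Ro
# data q, p, ty
D=[([.957,.381,1.298,0,1.464,-.215],[.213,.507,.238]),([.957,.404,.407,0,2.33,-.215],[.2131,.5061,.5409]),
([.932,.377,.221,.009,2.519,-.232],[.1946,.4616,.6111]),([.932,.284,.577,.007,2.268,-.235],[.1946,.4616,.5461]),
([.932,.243,.758,.006,2.113,-.236],[.195,.4621,.5038]),([.079,.342,1.53,-.014,1.279,2.495],[.4717,.1517,.1834]),
([.088,.549,1.722,-.017,.885,2.492],[.4668,.1556,.0336]),([.088,.304,1.488,-.014,1.369,2.488],[.4638,.1553,.215]),
([.041,.743,.224,.01,2.136,-.055],[.7149,.1489,.3898]),([.024,.794,.224,.016,2.054,-.063],[.7499,.1387,.3535])]
Rz=lambda a:Ro.from_euler('z',a).as_matrix()
Ry=lambda a:Ro.from_euler('y',a).as_matrix()
def fk(q,P):
    a1,d1,L2,L3,e,Lt,o=P
    R=Rz(q[0]);p=np.array([0,0,d1])+R@[a1,o,0]
    R=R@Ry(q[1]);p=p+R@[0,0,L2]
    R=R@Ry(q[2]);p=p+R@[e,0,L3]
    R=R@Rz(q[3])@Ry(q[4]);p=p+R@[0,0,Lt]
    R=R@Rz(q[5])
    # tool y = R z ; tool z = R ?x
    return p,R
if __name__=="__main__":
    f=lambda P:np.concatenate([fk(q,P)[0]-p for q,p in D]+[[.01*(P[5]-.25)]])
    s=least_squares(f,[0,.36,.36,.36,0,.25,.11]);print(np.round(s.x,4),np.abs(s.fun).max())
    for q,_ in D[-3:]: print(np.round(fk(q,s.x)[1],3).tolist())
    np.save("P.npy",s.x)
E
python3 kin.py
```

```text
[1.000e-04 1.306e-01 5.372e-01 3.507e-01 1.029e-01 2.508e-01 1.175e-01] 0.00036033072720484394
[[0.735, 0.678, -0.018], [0.677, -0.735, -0.015], [-0.024, -0.001, -1.0]]
[[-0.994, -0.101, 0.038], [-0.101, 0.995, 0.01], [-0.039, 0.006, -0.999]]
[[-0.993, -0.095, 0.069], [-0.094, 0.995, 0.016], [-0.07, 0.009, -0.997]]
```

```bash
cat > sim.py <<'E'
from kin import *
P=np.load("P.npy")
lo=np.array([-3.11,-.89,.221,-1.42,.17,-2.88]);hi=np.array([3.11,2.33,2.48,4.56,2.85,2.88])
def ik(q0,p,R,w):
    def f(q):
        a,B=fk(q,P);return np.concatenate([a-p,w*Ro.from_matrix(R@B.T).as_rotvec()])
    return least_squares(f,np.clip(q0,lo+1e-4,hi-1e-4),bounds=(lo,hi)).x
def push(q,d,w,yaw=0):
    p,R=fk(q,P);return ik(q,p+np.array(d),Rz(np.radians(yaw))@R,w)
E
python3 - <<'E'
from sim import *
q0=np.array(D[-2][0])
for w in (.1,.2,.3,.4,.5,.7,1.):
    q=push(q0,[.1,0,0],w);p,R=fk(q,P);print(w,np.round(q,3),np.round(p,3),np.round(R[:,2],3))
E
```

```text
0.1 [ 0.019  0.773  0.221  0.058  1.813 -0.058] [0.805 0.147 0.383] [ 0.325  0.063 -0.943]
0.2 [ 0.02   0.781  0.221  0.044  1.898 -0.062] [0.786 0.144 0.371] [ 0.238  0.047 -0.97 ]
0.3 [ 0.021  0.788  0.221  0.033  1.963 -0.065] [0.772 0.141 0.362] [ 0.168  0.034 -0.985]
0.4 [ 0.021  0.793  0.221  0.025  2.002 -0.068] [0.763 0.14  0.357] [ 0.124  0.026 -0.992]
0.5 [ 0.022  0.796  0.221  0.021  2.026 -0.07 ] [0.758 0.139 0.354] [ 0.098  0.021 -0.995]
0.7 [ 0.022  0.8    0.221  0.016  2.05  -0.071] [0.753 0.138 0.351] [ 0.071  0.016 -0.997]
1.0 [ 0.022  0.802  0.221  0.013  2.064 -0.072] [0.75  0.137 0.349] [ 0.055  0.013 -0.998]
```

```bash
python3 - <<'E'
from sim import *
w=.7
for tilt in (.07,.4):
  res=[]
  for q2 in np.arange(-.85,1.9,.2):
    for q3 in (.222,.5,1.,1.5,2.,2.47):
      q5=np.pi-tilt-q2-q3
      if not(.17<=q5<=2.85):continue
      q=np.array([0,q2,q3,0,q5,0]);p,R=fk(q,P)
      if p[2]<.15 or p[0]<.25: continue
      for a in range(0,360,30):
        d=.1*np.array([np.cos(np.radians(a)),0,np.sin(np.radians(a))])
        qn=push(q,d,w);pn,Rn=fk(qn,P);t=np.arctan2(Rn[0,2],-Rn[2,2])
        res.append((t-tilt,q2,q3,q5,a,*np.round(p,2),*np.round(pn,2)))
  # also q5=2.85 boundary
  for q3 in np.arange(.25,2.4,.2):
      q2=np.pi-tilt-2.849-q3
      if q2<-.88: continue
      q=np.array([0,q2,q3,0,2.849,0]);p,R=fk(q,P)
      for a in range(0,360,30):
        d=.1*np.array([np.cos(np.radians(a)),0,np.sin(np.radians(a))])
        qn=push(q,d,w);pn,Rn=fk(qn,P);t=np.arctan2(Rn[0,2],-Rn[2,2])
        res.append((t-tilt,q2,q3,2.849,a,*np.round(p,2),*np.round(pn,2)))
  res.sort(reverse=True)
  for r in res[:10]:print(np.round(r,3).tolist())
E
```

```text
[0.043, 0.95, 0.222, 1.9, 30.0, 0.82, 0.12, 0.23, 0.82, 0.11, 0.25]
[0.04, 0.95, 0.222, 1.9, 0.0, 0.82, 0.12, 0.23, 0.84, 0.11, 0.2]
[0.04, 0.75, 0.222, 2.1, 30.0, 0.73, 0.12, 0.39, 0.75, 0.11, 0.38]
[0.037, -0.227, 0.45, 2.849, 90.0, 0.07, 0.12, 0.72, 0.08, 0.13, 0.74]
[0.036, 0.75, 0.222, 2.1, 60.0, 0.73, 0.12, 0.39, 0.72, 0.11, 0.42]
[0.036, -0.227, 0.45, 2.849, 120.0, 0.07, 0.12, 0.72, 0.03, 0.14, 0.73]
[0.035, 0.95, 0.222, 1.9, 60.0, 0.82, 0.12, 0.23, 0.8, 0.11, 0.29]
[0.035, 0.55, 0.222, 2.3, 30.0, 0.62, 0.12, 0.52, 0.64, 0.11, 0.51]
[0.034, 0.75, 0.222, 2.1, 0.0, 0.73, 0.12, 0.39, 0.77, 0.11, 0.35]
[0.034, 0.55, 0.222, 2.3, 60.0, 0.62, 0.12, 0.52, 0.61, 0.11, 0.54]
[0.044, 0.95, 0.222, 1.57, 30.0, 0.9, 0.12, 0.25, 0.91, 0.11, 0.27]
[0.044, 0.75, 0.222, 1.77, 30.0, 0.81, 0.12, 0.41, 0.83, 0.11, 0.41]
[0.041, 0.95, 0.222, 1.57, 0.0, 0.9, 0.12, 0.25, 0.92, 0.11, 0.22]
[0.041, 0.55, 0.222, 1.97, 30.0, 0.7, 0.12, 0.54, 0.72, 0.11, 0.53]
[0.041, 0.55, 0.222, 1.97, 60.0, 0.7, 0.12, 0.54, 0.69, 0.11, 0.56]
[0.04, 0.75, 0.222, 1.77, 60.0, 0.81, 0.12, 0.41, 0.8, 0.11, 0.44]
[0.039, 0.35, 0.222, 2.17, 60.0, 0.56, 0.12, 0.64, 0.56, 0.11, 0.65]
[0.037, 0.75, 0.222, 1.77, 0.0, 0.81, 0.12, 0.41, 0.85, 0.11, 0.37]
[0.037, 0.95, 0.222, 1.57, 60.0, 0.9, 0.12, 0.25, 0.88, 0.11, 0.31]
[0.035, 0.35, 0.222, 2.17, 30.0, 0.56, 0.12, 0.64, 0.6, 0.11, 0.63]
```

Call:
send_rows(motion=[[0.0, 0.05, 0, 0.033, 0], [0.0, 0.1, 0.005, 0.066, 0], [0.0, 0.15, 0.01, 0.1, 0], [0.0, 0.2, 0.015, 0.133, 0], [0.0, 0.25, 0.02, 0.166, 0]])

```text
time: 9.45
ee_pos: [0.7575, 0.1252, 0.362]
ee_rot: [-0.491, 0.452, -0.498, 0.554]
contact_force: [1.2, 0.5, -2.0]
opening: 0.089
```

```bash
python3 - <<'E'
from h import *
st()
E
```

```text
t 9.45 q [ 0.003  0.785  0.222  0.023  2.027 -0.081] p [0.7575 0.1252 0.362 ] ty [ 0.107  0.021 -0.994] tz [0.99  0.094 0.109] F [ 1.2  0.5 -2. ] open 0.089
```

Call:
send_rows(motion=[[0.0, 0.25, 0.02, 0.15, 0]])

```text
time: 9.57
ee_pos: [0.766, 0.1223, 0.3636]
ee_rot: [-0.482, 0.444, -0.505, 0.562]
contact_force: [-0.5, 0.6, -1.1]
opening: 0.089
```

```bash
python3 - <<'E'
from h import *
st()
E
```

```text
t 9.57 q [-0.003  0.784  0.222  0.03   1.995 -0.084] p [0.766  0.1223 0.3636] ty [ 0.14   0.027 -0.99 ] tz [0.985 0.093 0.142] F [-0.5  0.6 -1.1] open 0.089
```

Call:
send_rows(motion=[[0.0, 0.25, 0.02, 0.15, 0]])

```text
time: 9.7
ee_pos: [0.7744, 0.1194, 0.3657]
ee_rot: [-0.471, 0.436, -0.512, 0.571]
contact_force: [-1.2, 0.0, -0.9]
opening: 0.09
```

```bash
python3 - <<'E'
from h import *
st()
E
```

```text
t 9.7 q [-0.008  0.783  0.222  0.036  1.963 -0.087] p [0.7744 0.1194 0.3657] ty [ 0.173  0.032 -0.984] tz [0.98  0.092 0.175] F [-1.2  0.  -0.9] open 0.09
```

```bash
python3 - <<'E'
from sim import *
from station import state
q0=np.array(state()["q"])
def lev(q):
    p,R=fk(q,P);ty=R[:,2];tz=-R[:,0];tx=np.cross(ty,tz);return p,ty,tz,tx[2],np.degrees(np.arctan2(tz[1],tz[0]))
for w in (.5,.7):
  for d in ((.25,.02,.15),(.25,-.05,.15),(.25,-.1,.15),(.25,-.15,.15),(.25,0,.2),(.25,-.05,.25)):
    q=q0;dd=np.array(d)/np.linalg.norm(d)*.0625
    a=lev(q)
    for i in range(1): q=push(q,dd,w)
    b=lev(q)
    for i in range(7): q=push(q,dd,w)
    c=lev(q);print(w,d,np.round(b[1]-a[1],4),round(b[3]-a[3],4),"8:",np.round(c[0],3),np.round(c[1],3),np.round(c[3:],3),np.round(q,2))
E
```

```text
0.5 (0.25, 0.02, 0.15) [0.0465 0.007  0.0096] -0.0026 8: [0.869 0.109 0.401] [ 0.534  0.081 -0.841] [-0.031  4.709] [-0.04  0.78  0.22  0.1   1.57 -0.1 ]
0.5 (0.25, -0.05, 0.15) [0.0448 0.0059 0.0091] -0.0017 8: [0.87  0.015 0.403] [ 0.528  0.055 -0.847] [-0.008  4.973] [-0.16  0.78  0.22  0.14  1.6  -0.21]
0.5 (0.25, -0.1, 0.15) [0.0422 0.0051 0.0085] -0.0011 8: [ 0.865 -0.047  0.4  ] [ 0.516  0.039 -0.856] [0.006 5.135] [-0.24  0.78  0.22  0.16  1.62 -0.27]
0.5 (0.25, -0.15, 0.15) [0.039  0.0044 0.0078] -0.0007 8: [ 0.857 -0.1    0.396] [ 0.5    0.026 -0.866] [0.017 5.254] [-0.3   0.78  0.22  0.18  1.64 -0.33]
0.5 (0.25, 0, 0.2) [0.046  0.0067 0.0094] -0.0024 8: [0.84  0.082 0.445] [ 0.532  0.074 -0.843] [-0.025  4.777] [-0.08  0.72  0.22  0.12  1.64 -0.13]
0.5 (0.25, -0.05, 0.25) [0.0441 0.006  0.009 ] -0.0018 8: [0.813 0.027 0.479] [ 0.524  0.06  -0.85 ] [-0.012  4.933] [-0.16  0.67  0.22  0.14  1.71 -0.19]
0.7 (0.25, 0.02, 0.15) [0.0259 0.0039 0.005 ] -0.0014 8: [0.831 0.104 0.379] [ 0.381  0.06  -0.923] [-0.024  5.079] [-0.04  0.79  0.22  0.08  1.74 -0.1 ]
0.7 (0.25, -0.05, 0.15) [0.0249 0.0033 0.0048] -0.001 8: [0.834 0.013 0.381] [ 0.377  0.046 -0.925] [-0.011  5.157] [-0.16  0.78  0.22  0.11  1.76 -0.21]
0.7 (0.25, -0.1, 0.15) [0.0235 0.0029 0.0045] -0.0006 8: [ 0.83  -0.047  0.379] [ 0.369  0.036 -0.929] [-2.000e-03  5.207e+00] [-0.24  0.78  0.22  0.12  1.77 -0.28]
0.7 (0.25, -0.15, 0.15) [0.0217 0.0024 0.0041] -0.0004 8: [ 0.824 -0.099  0.376] [ 0.36   0.029 -0.933] [4.000e-03 5.246e+00] [-0.3   0.79  0.22  0.14  1.79 -0.34]
0.7 (0.25, 0, 0.2) [0.0256 0.0037 0.005 ] -0.0013 8: [0.803 0.078 0.422] [ 0.379  0.056 -0.924] [-0.021  5.101] [-0.08  0.73  0.22  0.09  1.81 -0.13]
0.7 (0.25, -0.05, 0.25) [0.0245 0.0033 0.0047] -0.001 8: [0.778 0.024 0.455] [ 0.372  0.048 -0.927] [-0.013  5.148] [-0.15  0.68  0.22  0.11  1.87 -0.19]
```

Call:
send_rows(motion=[[0.0, 0.25, -0.07, 0.15, 0]])

```text
time: 9.82
ee_pos: [0.7838, 0.0999, 0.3686]
ee_rot: [-0.463, 0.428, -0.518, 0.579]
contact_force: [-0.2, -0.6, -0.9]
opening: 0.09
```

Call:
send_rows(motion=[[0.0, 0.25, -0.07, 0.15, 0]])

```text
time: 9.95
ee_pos: [0.7932, 0.0791, 0.3713]
ee_rot: [-0.453, 0.42, -0.525, 0.585]
contact_force: [-0.2, -0.1, -0.0]
opening: 0.084
```

Call:
send_rows(motion=[[0.0, 0.25, -0.07, 0.15, 0]])

```text
time: 10.07
ee_pos: [0.8021, 0.0611, 0.3739]
ee_rot: [-0.444, 0.412, -0.532, 0.592]
contact_force: [0.3, 0.2, -0.3]
opening: 0.087
```

Call:
send_rows(motion=[[0.0, 0.25, -0.07, 0.15, 0]])

```text
time: 10.2
ee_pos: [0.8107, 0.0447, 0.3764]
ee_rot: [-0.434, 0.403, -0.539, 0.599]
contact_force: [0.2, 0.1, 0.2]
opening: 0.084
```

Call:
send_rows(motion=[[0.0, 0.25, -0.07, 0.15, 0]])

```text
time: 10.32
ee_pos: [0.8192, 0.0294, 0.3788]
ee_rot: [-0.425, 0.393, -0.546, 0.606]
contact_force: [1.2, 0.5, -0.8]
opening: 0.091
```

Call:
send_rows(motion=[[0.0, 0.25, -0.07, 0.15, 0]])

```text
time: 10.45
ee_pos: [0.8275, 0.0148, 0.3812]
ee_rot: [-0.415, 0.384, -0.553, 0.612]
contact_force: [0.8, -0.1, 0.0]
opening: 0.09
```

```bash
python3 - <<'E'
from h import *
st()
R=Ro.from_quat(state()["ee_rot"]).as_matrix();print(R[:,0])
E
```

```text
t 10.45 q [-0.155  0.779  0.222  0.102  1.782 -0.208] p [0.8275 0.0148 0.3812] ty [ 0.358  0.044 -0.933] tz [0.929 0.084 0.361] F [ 0.8 -0.1  0. ] open 0.09
[ 0.09445203 -0.99546798 -0.01106001]
```

Call:
send_rows(motion=[[0.0, 0.25, -0.07, 0.16, 0]])

```text
time: 10.58
ee_pos: [0.8349, 0.0012, 0.3848]
ee_rot: [-0.405, 0.374, -0.56, 0.618]
contact_force: [-0.3, -0.2, -0.1]
opening: 0.091
```

Call:
send_rows(motion=[[0.0, 0.25, -0.07, 0.16, 0]])

```text
time: 10.7
ee_pos: [0.8421, -0.0117, 0.3889]
ee_rot: [-0.395, 0.364, -0.567, 0.624]
contact_force: [-0.4, -0.0, -1.0]
opening: 0.089
```

Call:
send_rows(motion=[[0.0, 0.25, -0.07, 0.16, 0]])

```text
time: 10.82
ee_pos: [0.8493, -0.024, 0.3926]
ee_rot: [-0.386, 0.353, -0.575, 0.63]
contact_force: [0.4, 0.6, -0.3]
opening: 0.088
```

Call:
send_rows(motion=[[0.0, 0.25, -0.05, 0.16, 0]])

```text
time: 10.95
ee_pos: [0.8567, -0.032, 0.3963]
ee_rot: [-0.375, 0.343, -0.582, 0.635]
contact_force: [-0.7, 0.7, 0.8]
opening: 0.089
```

Call:
send_rows(motion=[[0.0, 0.25, -0.05, 0.16, 0]])

```text
time: 11.08
ee_pos: [0.8641, -0.0389, 0.4002]
ee_rot: [-0.365, 0.331, -0.589, 0.64]
contact_force: [0.0, 0.3, -0.1]
opening: 0.085
```

Call:
send_rows(motion=[[0.0, 0.25, -0.05, 0.16, 0]])

```text
time: 11.2
ee_pos: [0.8715, -0.0458, 0.4041]
ee_rot: [-0.355, 0.32, -0.596, 0.645]
contact_force: [-0.5, 0.0, -1.1]
opening: 0.089
```

Call:
send_rows(motion=[[0.0, 0.25, -0.05, 0.16, 0]])

```text
time: 11.32
ee_pos: [0.8788, -0.0526, 0.408]
ee_rot: [-0.345, 0.309, -0.603, 0.649]
contact_force: [-0.3, -0.7, -0.4]
opening: 0.091
```

```bash
python3 - <<'E'
from h import *
st()
R=Ro.from_quat(state()["ee_rot"]).as_matrix();print(R[:,0])
E
```

```text
t 11.32 q [-0.243  0.781  0.222  0.172  1.552 -0.28 ] p [ 0.8788 -0.0526  0.408 ] ty [ 0.57   0.035 -0.821] tz [0.817 0.075 0.571] F [-0.3 -0.7 -0.4] open 0.091
[ 0.08106393 -0.99660908  0.01410577]
```

Call:
send_rows(motion=[[0.0, 0.25, 0.03, 0.16, 0]])

```text
time: 11.45
ee_pos: [0.8869, -0.0439, 0.4123]
ee_rot: [-0.334, 0.299, -0.61, 0.653]
contact_force: [0.1, 0.3, -0.6]
opening: 0.09
```

Call:
send_rows(motion=[[0.0, 0.25, 0.03, 0.16, 0]])

```text
time: 11.58
ee_pos: [0.8948, -0.033, 0.4172]
ee_rot: [-0.324, 0.287, -0.616, 0.658]
contact_force: [0.8, 1.1, -0.9]
opening: 0.083
```

Call:
send_rows(motion=[[0.0, 0.25, 0.03, 0.16, 0]])

```text
time: 11.7
ee_pos: [0.9024, -0.0244, 0.4218]
ee_rot: [-0.313, 0.276, -0.622, 0.663]
contact_force: [0.4, 0.0, -0.9]
opening: 0.085
```

```bash
python3 - <<'E'
from h import *
st()
R=Ro.from_quat(state()["ee_rot"]).as_matrix();print(R[:,0])
E
```

```text
t 11.7 q [-0.203  0.784  0.222  0.163  1.441 -0.248] p [ 0.9024 -0.0244  0.4218] ty [ 0.652  0.03  -0.758] tz [0.755 0.072 0.652] F [ 0.4  0.  -0.9] open 0.085
[ 0.07416173 -0.99695603  0.02405638]
```

```bash
python3 - <<'E'
from sim import *
from station import state
q0=np.array(state()["q"])
def lev(q):
    p,R=fk(q,P);ty=R[:,2];tz=-R[:,0];tx=np.cross(ty,tz);return p,np.degrees(np.arcsin(tz[2])),tx[2],np.degrees(np.arctan2(tz[1],tz[0]))
a=lev(q0);print(a)
w=.65
for d in ((.25,0.03,.16),(.25,.1,.16),(.25,.2,.16),(.25,-.1,.16),(.25,-.25,.16),(.1,.3,.1),(.1,-.3,.1),(.2,0,.3),(.3,0,0),(.3,.1,0),(.3,.2,0),(.3,-.1,0),(.3,-.2,0),(.2,0,-.2)):
  for yaw in (-10,0,10):
    q=push(q0,np.array(d)/np.linalg.norm(d)*.0625,w,yaw);b=lev(q);print(d,yaw,np.round(b[0]-a[0],3),np.round([b[1]-a[1],b[2]-a[2],b[3]-a[3]],4))
E
```

```text
(array([ 0.90294457, -0.02436584,  0.42176363]), np.float64(40.717522082535744), np.float64(0.02405637715508014), np.float64(5.441003913537013))
(0.25, 0.03, 0.16) -10 [0.007 0.006 0.004] [ 1.8240e+00 -1.8000e-03 -9.9243e+00]
(0.25, 0.03, 0.16) 0 [0.007 0.008 0.004] [1.8001 0.0024 0.0815]
(0.25, 0.03, 0.16) 10 [0.004 0.01  0.002] [1.86580e+00 7.00000e-03 1.00923e+01]
(0.25, 0.1, 0.16) -10 [0.006 0.019 0.004] [ 1.7403e+00 -2.0000e-03 -9.9283e+00]
(0.25, 0.1, 0.16) 0 [0.007 0.021 0.004] [1.7088 0.002  0.0766]
(0.25, 0.1, 0.16) 10 [0.004 0.022 0.002] [1.77050e+00 6.30000e-03 1.00863e+01]
(0.25, 0.2, 0.16) -10 [0.005 0.033 0.003] [ 1.5343e+00 -2.1000e-03 -9.9371e+00]
(0.25, 0.2, 0.16) 0 [0.006 0.035 0.004] [1.4936e+00 1.4000e-03 6.6000e-02]
(0.25, 0.2, 0.16) 10 [0.004 0.036 0.002] [1.55330e+00 5.20000e-03 1.00739e+01]
(0.25, -0.1, 0.16) -10 [ 0.006 -0.019  0.004] [ 1.7488e+00 -1.1000e-03 -9.9264e+00]
(0.25, -0.1, 0.16) 0 [ 0.006 -0.017  0.003] [1.7402 0.003  0.0796]
(0.25, -0.1, 0.16) 10 [ 0.002 -0.015  0.001] [1.82070e+00 7.50000e-03 1.00909e+01]
(0.25, -0.25, 0.16) -10 [ 0.004 -0.038  
[... 1500 characters left out ...]
32740e+00 4.50000e-03 1.00622e+01]
(0.3, -0.1, 0) -10 [ 0.021 -0.019 -0.023] [ 1.4807e+00 -1.0000e-03 -9.9378e+00]
(0.3, -0.1, 0) 0 [ 0.021 -0.017 -0.023] [1.4736 0.0026 0.0666]
(0.3, -0.1, 0) 10 [ 0.017 -0.016 -0.025] [1.56370e+00 6.60000e-03 1.00765e+01]
(0.3, -0.2, 0) -10 [ 0.018 -0.033 -0.02 ] [ 1.3155e+00 -6.0000e-04 -9.9444e+00]
(0.3, -0.2, 0) 0 [ 0.018 -0.032 -0.021] [1.3194 0.0026 0.0595]
(0.3, -0.2, 0) 10 [ 0.014 -0.03  -0.023] [1.42370e+00 6.40000e-03 1.00691e+01]
(0.2, 0, -0.2) -10 [ 0.032  0.    -0.051] [ 4.4510e-01 -4.0000e-04 -9.9814e+00]
(0.2, 0, -0.2) 0 [ 0.033  0.    -0.051] [0.43   0.0007 0.0184]
(0.2, 0, -0.2) 10 [ 0.029  0.001 -0.052] [5.47400e-01 2.20000e-03 1.00242e+01]
```

Call:
send_rows(motion=[[0.0, 0.25, 0.08, 0.16, -10]])

```text
time: 11.82
ee_pos: [0.9092, -0.0116, 0.4253]
ee_rot: [0.276, -0.292, 0.684, -0.609]
contact_force: [0.2, -0.2, -1.1]
opening: 0.09
```

Call:
send_rows(motion=[[0.0, 0.25, 0.08, 0.16, -10]])

```text
time: 11.95
ee_pos: [0.911, 0.0038, 0.4276]
ee_rot: [0.238, -0.303, 0.737, -0.556]
contact_force: [-0.3, 0.7, -1.5]
opening: 0.091
```

```bash
python3 - <<'E'
from h import *
st()
R=Ro.from_quat(state()["ee_rot"]).as_matrix();print(R[:,0],np.degrees(np.arcsin(R[2,2])),np.degrees(np.arctan2(R[1,2],R[0,2])))
E
```

```text
t 11.95 q [-0.087  0.792  0.222 -0.142  1.358  0.153] p [0.911  0.0038 0.4276] ty [ 0.676 -0.198 -0.71 ] tz [ 0.687 -0.181  0.704] F [-0.3  0.7 -1.5] open 0.091
[-0.26811088 -0.96329562  0.01334544] 44.74652395772167 -14.795312930097836
```

```bash
python3 - <<'E'
from h import *
c=cap("wrist");crop(c,0,0,512,384,1.5,"pics/w5.png")
for n in ("scene","side"):
    b=cap(n);s=state()["ee_pos"];u=proj(b,s).astype(int);print(n,u);x0=max(0,min(u[0]-75,512-150));y0=max(0,min(u[1]-75,384-150));print(x0,y0);crop(b,x0,y0,150,150,4,f"pics/{n}5.png")
E
```

```text
scene [521 188]
362 113
side [432  60]
357 0
```

View pics/w5.png

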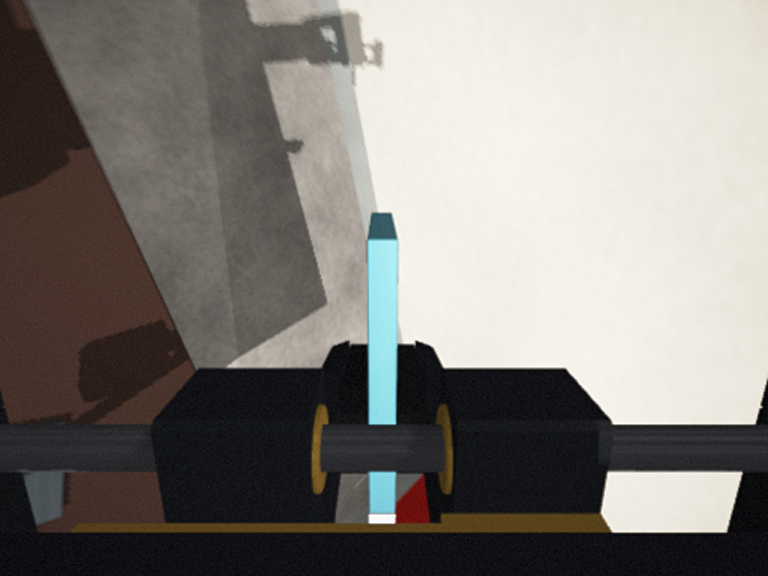

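View pics/scene5.png

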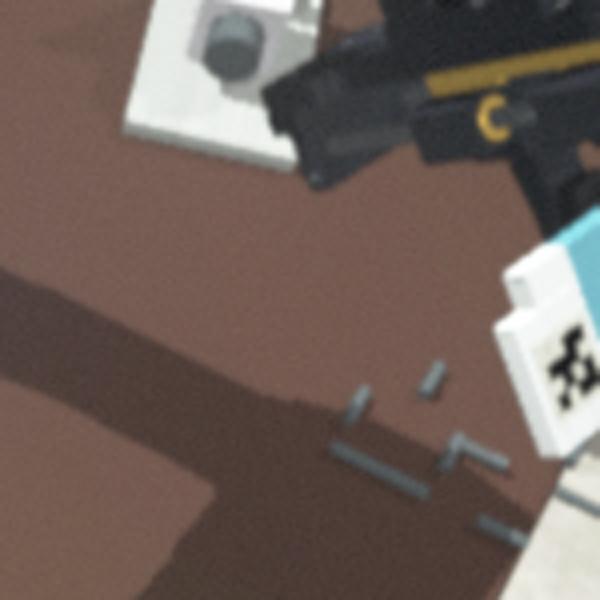

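View pics/side5.png

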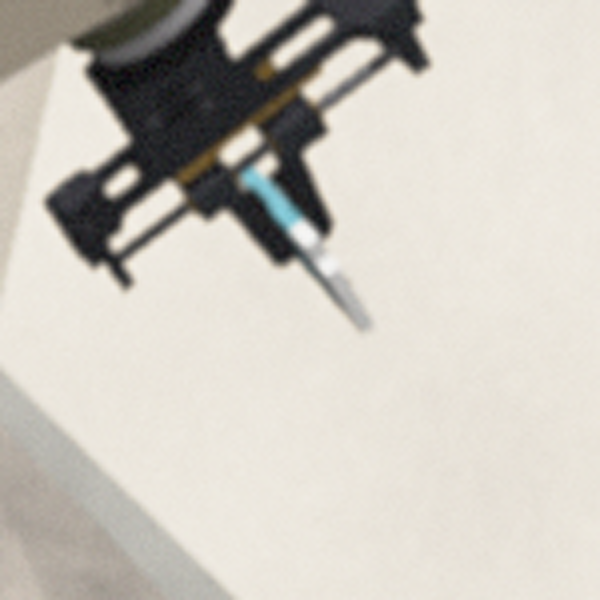

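```bash
cat > inhand.py <<'E'
from h import *
def inhand(c,v_end,v_bnd,v_bot):
    R=Ro.from_quat(state()["ee_rot"]).as_matrix();p=state()["ee_pos"]
    # plate frame in tool: plate x=tool x*, plate y=tool z, plate z=-tool y
    def pts(a):  # a: tx offset of centre, depth offset along -y, tilt
        cx,cz,th=a
        o=p-R[:,1]*0+R[:,0]*cx-R[:,1]*cz
        ex=R[:,0]*np.cos(th)-R[:,1]*np.sin(th);ez=R[:,0]*np.sin(th)*-1*-1+(-R[:,1])*np.cos(th) if 0 else np.cross(ex,R[:,2])
        return o,ex,ez
    def f(a):
        o,ex,ez=pts(a)
        return [proj(c,o-.06*ex+.03*ez)[1]-v_end,proj(c,o+.025*ex+.03*ez)[1]-v_bnd,proj(c,o-.06*ex-.03*ez)[1]-v_bot]
    from scipy.optimize import least_squares
    s=least_squares(f,[.01,.004,0]);return s.x,pts(s.x)
E
python3 - <<'E'
from inhand import *
c=cap("wrist");crop(c,230,130,60,40,12,"pics/w6.png");crop(c,230,325,60,40,12,"pics/w7.png")
for d in ((0,0,0),(1,0,0),(0,1,0),(0,0,1)):
    a,_=inhand(c,158.8+d[0],342.2+d[1],141.5+d[2]);print(np.round(a,4))
E
```

```text
[0.0051 0.0046 0.0039]
[ 0.0053  0.0043 -0.0024]
[0.0051 0.0053 0.0045]
[0.0056 0.0042 0.0126]
```

View pics/w6.png

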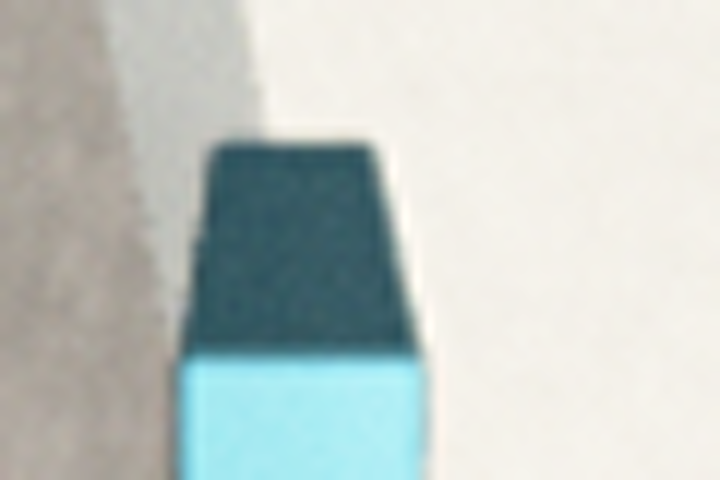

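View pics/w7.png

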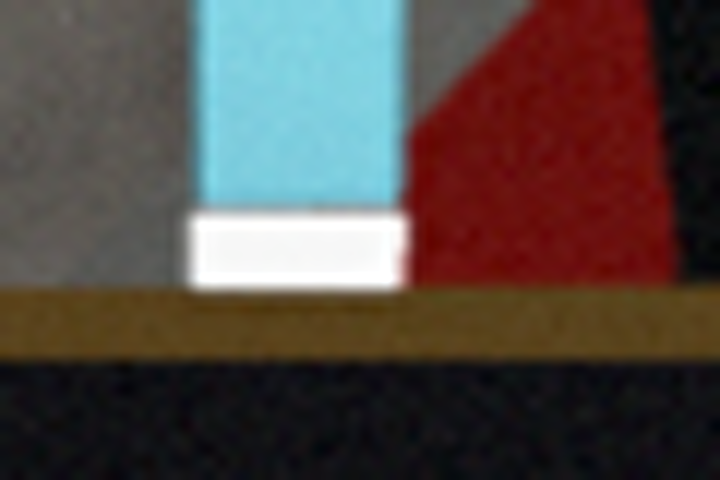

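```bash
python3 - <<'E'
from h import *
a=cap("scene");b=cap("side")
crop(a,255,225,105,159,5,"pics/fsc.png");crop(b,325,165,90,130,6,"pics/fsi.png")
E
```

```text
(no output)
```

View pics/fsc.png

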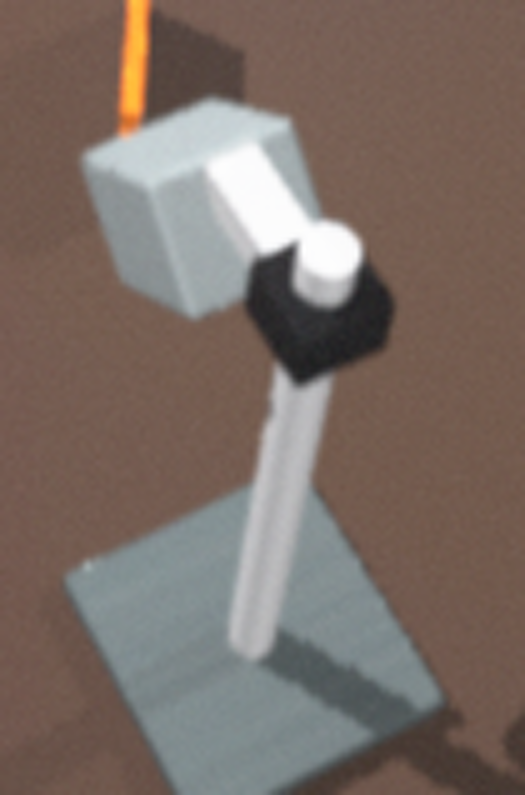

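View pics/fsi.png

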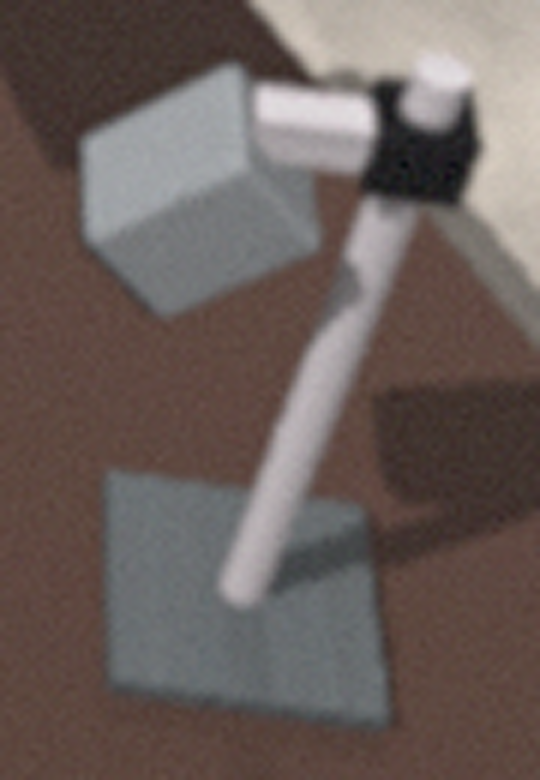

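```bash
cat > rd.py <<'E'
from h import *
from scipy.optimize import least_squares
def reader(yaw):
    R=Ro.from_euler('z',yaw).as_matrix();s=.5**.5
    return R,R@np.array([[-s,0,-s],[0,1,0],[-s,0,s]]).T  # cols: z? 
def pts(P):
    x,y,yaw,dx=P;R=Ro.from_euler('z',yaw).as_matrix();s=.5**.5
    o=np.array([x,y,0]);w=o+[0,0,.205];zx=R@[-s,0,s];zy=R@[0,1,0];zz=R@[-s,0,-s]
    d={}
    d["A"]=w+.025*zx+.028*zy;d["D"]=w+.025*zx-.028*zy
    d["B"]=d["A"]-.065*zz;d["C"]=d["D"]-.065*zz;d["F"]=d["C"]-.05*zx;d["E"]=d["D"]-.05*zx
    for n,i,j in (("f1",-1,-1),("f2",-1,1),("f3",1,1),("f4",1,-1)):d[n]=o+R@[.09+.055*i,.055*j,.012]
    d["pt"]=o+R@[.09,0,.297];return d
obsS={"D":(84,160),"A":(212,97),"B":(291,119),"C":(152,188),"F":(193,319),"E":(120,271),"f1":(65,577),"f3":(443,700),"pt":(330,248)}
obsD={"A":(81,137),"B":(240,62),"C":(250,163),"D":(87,236),"E":(165,319),"F":(320,241),"f2":(107,470),"f3":(370,507),"f4":(388,722),"f1":(110,687),"pt":(443,73)}
if __name__=="__main__":
    a=cap("scene");b=cap("side")
    S={k:np.array([255+u/5-.4,225+v/5-.4]) for k,(u,v) in obsS.items()}
    Dd={k:np.array([325+u/6-.4,165+v/6-.4]) for k,(u,v) in obsD.items()}
    def f(P,useS=1,useD=1):
        d=pts(P);r=[]
        if useS:
            for k in S:r.append(proj(a,d[k])-S[k])
        if useD:
            for k in Dd:r.append(proj(b,d[k])-Dd[k])
        return np.concatenate(r)
    for us,ud in ((1,1),(1,0),(0,1)):
        s=least_squares(f,[.65,-.16,-.43,0],args=(us,ud),loss="soft_l1");print(us,ud,np.round(s.x[:2],4),np.degrees(s.x[2]),np.sqrt(np.mean(s.fun**2)))
        if us and ud: print(np.round(s.fun.reshape(-1,2),1).tolist())
E
python3 rd.py
```

```text
1 1 [ 0.6558 -0.1601] -26.461874927335096 1.1994768759304608
[[-1.5, -0.6], [1.0, 0.5], [1.0, 0.6], [-1.4, -0.6], [-0.2, 2.1], [0.0, 3.9], [-0.1, 0.2], [1.2, 1.4], [0.1, 1.6], [-0.9, -0.4], [-1.4, -1.0], [-1.8, -0.1], [-2.0, 0.7], [-1.5, 0.7], [0.0, 1.7], [0.2, -0.9], [-0.6, -0.6], [0.4, -0.7], [-0.0, -2.3], [0.4, -0.7]]
1 0 [ 0.6545 -0.1592] -25.861522439742743 1.1417874362504292
0 1 [ 0.6569 -0.1609] -26.97495676271516 0.9248838550061748
```

```bash
python3 - <<'E'
import rd
from rd import *
a=cap("scene");b=cap("side")
S={k:np.array([255+u/5-.4,225+v/5-.4]) for k,(u,v) in obsS.items()}
D={k:np.array([325+u/6-.4,165+v/6-.4]) for k,(u,v) in obsD.items()}
def pts(P):
    x,y,yaw,wd,ht,dp=P;R=Ro.from_euler('z',yaw).as_matrix();s=.5**.5
    o=np.array([x,y,0]);w=o+[0,0,.205];zx=R@[-s,0,s];zy=R@[0,1,0];zz=R@[-s,0,-s];d={}
    d["A"]=w+ht/2*zx+wd/2*zy;d["D"]=w+ht/2*zx-wd/2*zy
    d["B"]=d["A"]-dp*zz;d["C"]=d["D"]-dp*zz;d["F"]=d["C"]-ht*zx;d["E"]=d["D"]-ht*zx
    for n,i,j in (("f1",-1,-1),("f2",-1,1),("f3",1,1),("f4",1,-1)):d[n]=o+R@[.09+.055*i,.055*j,.012]
    d["pt"]=o+R@[.09,0,.297];return d
def f(P,heads=True,foot=True):
    d=pts(P);r=[]
    for c,O in((a,S),(b,D)):
        for k in O:
            if (k in "ABCDEF" and heads) or (k not in "ABCDEF" and foot): r.append(proj(c,d[k])-O[k])
    return np.concatenate(r)
for h,ft in ((1,1),(1,0),(0,1)):
    s=least_squares(f,[.65,-.16,-.43,.056,.05,.065],args=(h,ft),loss="soft_l1");print(h,ft,np.round(s.x,4),np.degrees(s.x[2]),np.sqrt(np.mean(s.fun**2)))
    print(np.round(s.fun.reshape(-1,2),1).tolist())
E
```

```text
1 1 [ 0.6549 -0.16   -0.464   0.0524  0.0458  0.067 ] -26.58617535765406 0.9439546988607096
[[-0.5, -0.2], [0.1, 1.7], [0.5, 2.1], [0.0, 0.1], [0.4, 0.4], [0.2, 2.1], [-0.5, -0.1], [0.7, 1.2], [-0.5, 1.3], [-0.7, 0.8], [-0.3, -0.2], [-0.7, -0.4], [-1.8, 0.7], [-2.4, -0.4], [-0.1, 0.2], [-0.1, -0.8], [-0.9, -0.5], [0.0, -0.5], [-0.4, -2.2], [-0.0, -0.6]]
1 0 [ 0.655  -0.1598 -0.4606  0.0527  0.0458  0.0668] -26.389661561469786 0.9849593659951307
[[-0.5, -0.1], [0.3, 1.6], [0.7, 1.9], [0.1, 0.0], [0.5, 0.4], [0.3, 2.1], [-0.7, 0.7], [-0.4, -0.3], [-0.8, -0.4], [-1.8, 0.7], [-2.4, -0.5], [-0.2, 0.1]]
0 1 [ 0.6543 -0.161  -0.457   0.056   0.05    0.065 ] -26.183314068469496 0.8088681554216495
[[-0.9, 0.2], [0.5, 1.0], [-0.8, 1.4], [-0.3, -0.5], [-1.0, -0.5], [0.2, -0.5], [-0.3, -1.9], [-0.1, -0.4]]
```

Call:
send_rows(motion=[[0.0, 0.04, 0.01, 0.02, -10.5]])

```text
time: 12.58
ee_pos: [0.9086, 0.0043, 0.422]
ee_rot: [0.2, -0.314, 0.786, -0.494]
contact_force: [0.1, -0.1, -0.1]
opening: 0.09
```

```bash
cat >> h.py <<'E'
def ori():
    R=Ro.from_quat(state()["ee_rot"]).as_matrix();print("roll",np.degrees(R[2,0]),"tilt",np.degrees(np.arcsin(R[2,2])),"az",np.degrees(np.arctan2(R[1,2],R[0,2])))
E
python3 - <<'E'
from h import *
st();ori()
s=state();R=Ro.from_quat(s["ee_rot"]).as_matrix()
yaw=np.radians(-26.4);c,sn=np.cos(yaw),np.sin(yaw);k=.5**.5
zz=np.array([-k*c,-k*sn,-k]);w=np.array([.655,-.160,.205]);L=w+.1*zz
px=-np.array([-sn,c,0]);py=-zz;pz=np.cross(px,py)
C=L-.0425*px-.004*py+.006*pz
print("label",L,"centre",C,px,py,pz)
# tool: centre = tcp + cx*tx + cz*(-ty)
for cx,cz in ((.007,.0045),):
    print("tcp",C-cx*px-cz*pz)
E
```

```text
t 12.57 q [-0.046  0.806  0.222 -0.295  1.357  0.347] p [0.9086 0.0043 0.422 ] ty [ 0.651 -0.315 -0.691] tz [ 0.624 -0.296  0.723] F [ 0.1 -0.1 -0.1] open 0.09
roll 0.21238634525511416 tilt 46.29451537001748 az -25.391651116865884
label [ 0.59166361 -0.12855954  0.13428932] centre [ 0.60422697 -0.08734775  0.13570354] [-0.44463518 -0.89571176 -0.        ] [ 0.63336386 -0.31440455  0.70710678] [-0.63336386  0.31440455  0.70710678]
tcp [ 0.61018955 -0.08249259  0.13252155]
```

Call:
send_rows(motion=[[0.0, -0.04, 0, 0, 0], [0.0, -0.09, -0.005, 0, 0], [0.0, -0.14, -0.01, 0, 0], [0.0, -0.19, -0.015, -0.01, 0], [0.0, -0.24, -0.02, -0.02, 0]])

```text
time: 13.2
ee_pos: [0.6669, -0.0126, 0.4011]
ee_rot: [0.201, -0.314, 0.784, -0.496]
contact_force: [0.1, 0.1, 0.6]
opening: 0.087
```

Call:
send_rows(motion=[[0.0, -0.05, 0, -0.02, 0], [0.0, -0.1, 0, -0.05, 0], [0.0, -0.14, 0, -0.08, 0], [0.0, -0.18, 0, -0.11, 0], [0.0, -0.2, 0, -0.13, 0]])

```text
time: 13.82
ee_pos: [0.4668, -0.0122, 0.2701]
ee_rot: [0.202, -0.314, 0.784, -0.496]
contact_force: [0.7, -0.1, -0.9]
opening: 0.09
```

```bash
python3 - <<'E'
from h import *
st();ori()
E
```

```text
t 13.82 q [-0.176 -0.002  1.946 -0.455  0.451  0.597] p [ 0.4668 -0.0122  0.2701] ty [ 0.651 -0.31  -0.693] tz [ 0.628 -0.293  0.721] F [ 0.7 -0.1 -0.9] open 0.09
roll 0.2487272468249631 tilt 46.149158986918714 az -24.9752735700741
```

Call:
send_rows(motion=[[0.0, 0.02, -0.01, -0.02, -0.7], [0.0, 0.05, -0.025, -0.045, -1.4], [0.0, 0.08, -0.04, -0.075, -1.4], [0.0, 0.105, -0.05, -0.1, -1.4], [0.0, 0.118, -0.058, -0.11, -1.4]])

```text
time: 14.45
ee_pos: [0.5876, -0.0711, 0.1595]
ee_rot: [0.198, -0.317, 0.79, -0.486]
contact_force: [-0.3, -0.6, -0.9]
opening: 0.089
```

```bash
python3 - <<'E'
from h import *
st();ori()
a=cap("scene");b=cap("side");u=proj(a,state()["ee_pos"]).astype(int);v=proj(b,state()["ee_pos"]).astype(int);print(u,v)
crop(a,u[0]-60,u[1]-50,120,100,6,"pics/sc8.png");crop(b,v[0]-60,v[1]-50,120,100,6,"pics/si8.png")
c=cap("wrist");crop(c,0,0,512,384,1.5,"pics/w8.png")
E
```

```text
t 14.45 q [-0.254  0.376  1.857 -0.93   0.193  1.065] p [ 0.5876 -0.0711  0.1595] ty [ 0.642 -0.326 -0.694] tz [ 0.621 -0.308  0.72 ] F [-0.3 -0.6 -0.9] open 0.089
roll 0.2650187367739214 tilt 46.090211219877645 az -26.37287937336778
[284 228] [297 195]
```

View pics/sc8.png

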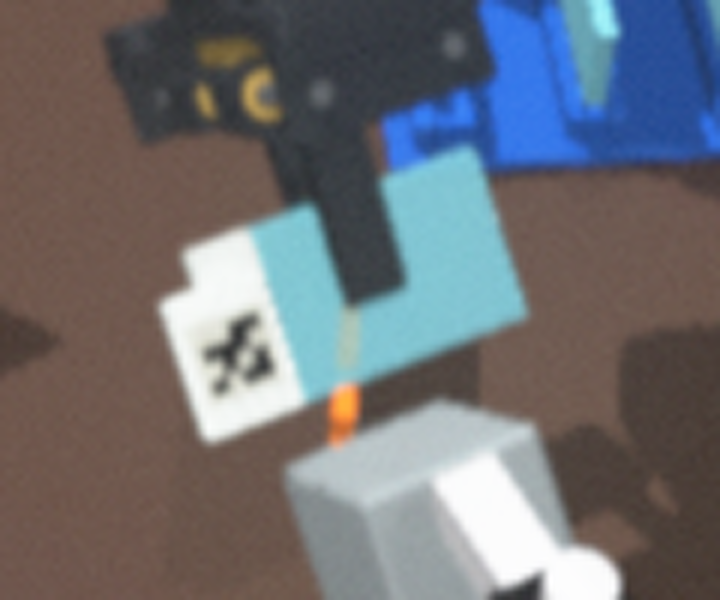

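View pics/si8.png

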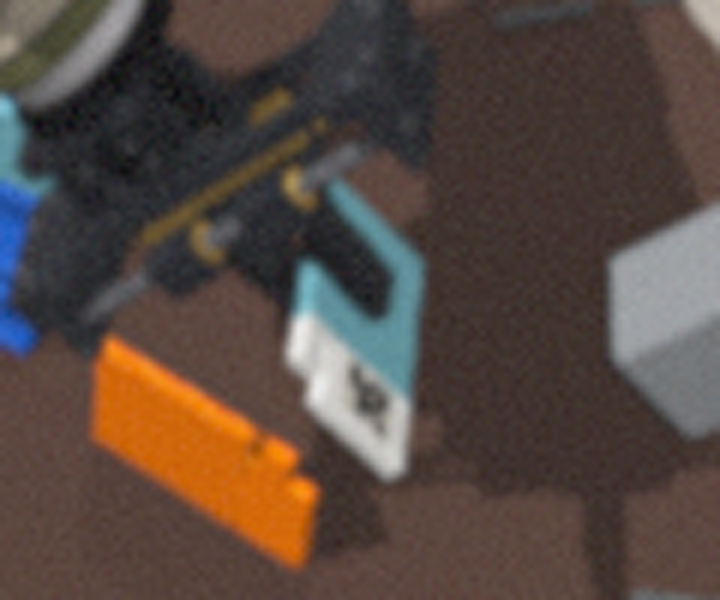

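View pics/w8.png

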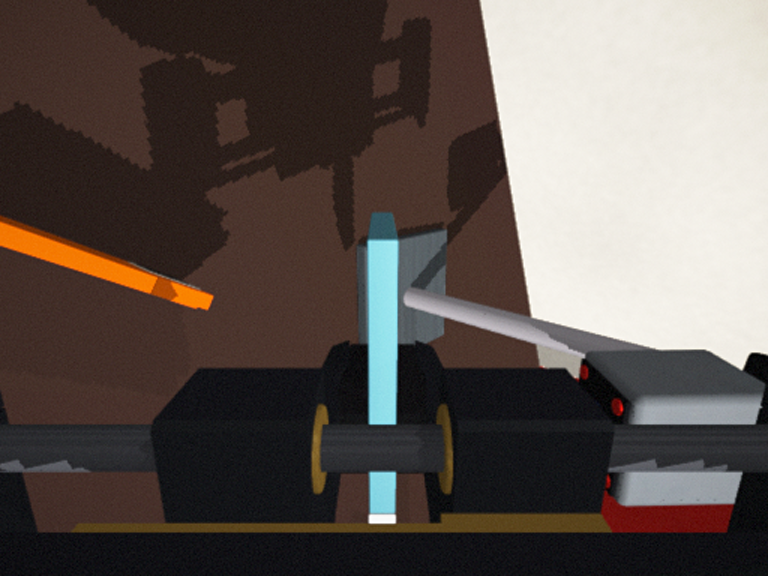

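```bash
python3 - <<'E'
from h import *
a=cap("scene");b=cap("side")
S=lambda u,v:(224+u/6-.4,178+v/6-.4); D=lambda u,v:(237+u/6-.4,145+v/6-.4)
def T(s,d):
    X=tri([ray(a,S(*s)),ray(b,D(*d))]);print(np.round(X,4),np.round(proj(a,X)-S(*s),1),np.round(proj(b,X)-D(*d),1));return X
L=T((238,352),(369,392))
bl=T((208,444),(388,478)); # bottom frosted corner
br=T((527,317),(424,262)) if 0 else None
s=state();R=Ro.from_quat(s["ee_rot"]).as_matrix();p=s["ee_pos"]
for n,X in(("L",L),("bl",bl)):print(n,"in tool x,-y,z",np.round([(X-p)@R[:,0],-(X-p)@R[:,1],(X-p)@R[:,2]],4))
from sim import *
q0=np.array(s["q"]);dest=np.array([.610,-.0825,.1325])
pp,RR=fk(q0,P);print(pp-p)
for st_ in (0,.25,.5,.75,1):
    q=ik(q0,pp+(dest-p)*st_,RR,.7);e,B=fk(q,P);print(st_,np.round(q,3),np.round(e-pp-(dest-p)*st_,4),np.degrees(Ro.from_matrix(B@RR.T).magnitude()));q0=q
E
```

```text
[ 0.569  -0.1188  0.1662] [-0.2  0.8] [-0.3 -0.6]
[ 0.5719 -0.1388  0.1385] [-0.3  1. ] [-0.4 -0.8]
L in tool x,-y,z [ 0.0515 -0.0014  0.0074]
bl in tool x,-y,z [ 0.0679 -0.029  -0.0046]
[ 0.00056197 -0.00030161  0.00015782]
0 [-0.253  0.371  1.858 -0.926  0.195  1.062] [0. 0. 0.] 0.0
0.25 [-0.256  0.391  1.852 -0.982  0.184  1.117] [0. 0. 0.] 1.3749489296660518e-07
0.5 [-0.26   0.412  1.845 -1.042  0.174  1.175] [0. 0. 0.] 2.0616073002317497e-07
0.75 [-0.261  0.432  1.835 -1.092  0.17   1.225] [0.0005 0.0007 0.0007] 0.08726417998312827
1 [-0.26   0.453  1.823 -1.133  0.17   1.268] [0.0013 0.002  0.0016] 0.23524362947099106
```

Call:
send_rows(motion=[[0.0, 0.008, -0.004, -0.01, 0], [0.0, 0.016, -0.007, -0.02, 0], [0.0, 0.024, -0.009, -0.029, 0], [0.0, 0.024, -0.009, -0.029, 0]])

```text
time: 15.2
ee_pos: [0.6118, -0.0771, 0.1337]
ee_rot: [0.199, -0.316, 0.791, -0.485]
contact_force: [-0.7, 0.4, -0.1]
opening: 0.087
```

```bash
python3 - <<'E'
from h import *
st();ori()
a=cap("scene");b=cap("side");u=proj(a,state()["ee_pos"]).astype(int);v=proj(b,state()["ee_pos"]).astype(int);print(u-[60,50],v-[60,50])
crop(a,u[0]-60,u[1]-50,120,100,6,"pics/sc9.png");crop(b,v[0]-60,v[1]-50,120,100,6,"pics/si9.png")
E
```

```text
t 15.2 q [-0.252  0.454  1.822 -1.142  0.175  1.281] p [ 0.6118 -0.0771  0.1337] ty [ 0.641 -0.329 -0.693] tz [ 0.621 -0.307  0.721] F [-0.7  0.4 -0.1] open 0.087
roll 0.41750189437327434 tilt 46.10226166611213 az -26.318650483340825
[232 193] [246 153]
```

View pics/sc9.png

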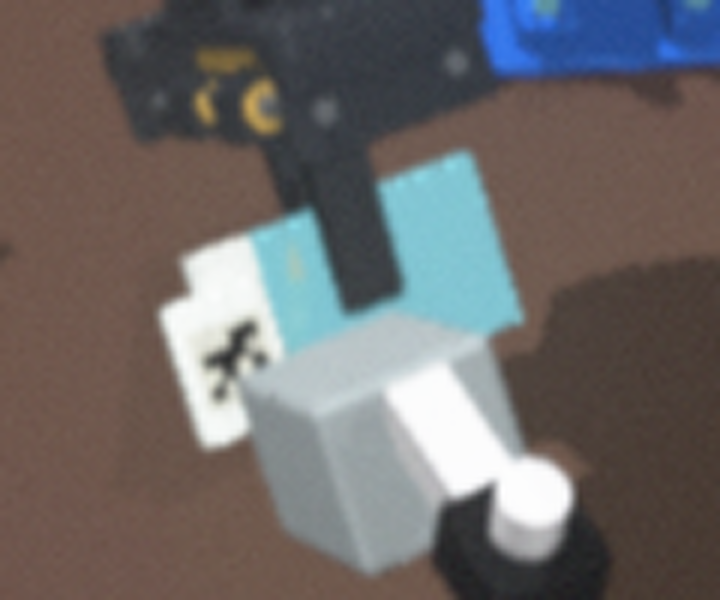

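View pics/si9.png

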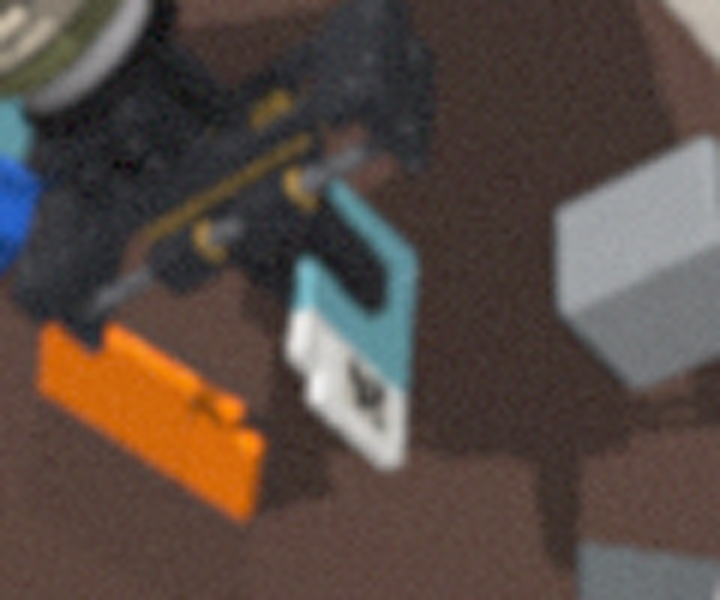

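```bash
python3 - <<'E'
from h import *
a=cap("scene");b=cap("side")
s=state();R=Ro.from_quat(s["ee_rot"]).as_matrix();p=s["ee_pos"]
Lf=p+.0515*R[:,0]+.0014*R[:,1]+.004*R[:,2]
uS=np.array((232+237/6-.4,193+358/6-.4));uD=np.array((246+366/6-.4,153+392/6-.4))
Lv=tri([ray(a,uS),ray(b,uD)])
yaw=np.radians(-26.4);c,sn=np.cos(yaw),np.sin(yaw);k=.5**.5
zz=np.array([-k*c,-k*sn,-k]);w=np.array([.655,-.160,.205]);L=w+.1*zz
zx=np.array([-k*c,-k*sn,k]);zy=np.array([-sn,c,0])
for n,X in(("fk",Lf),("vis",Lv)):
    print(n,np.round(X,4),"world err",np.round(L-X,4),"window x,y,z",np.round([(X-w)@zx,(X-w)@zy,(X-w)@zz],4))
print("normal err deg",np.degrees(np.arccos(-R[:,2]@zz)))
E
```

```text
fk [ 0.5918 -0.1249  0.1363] world err [-0.0002 -0.0037 -0.002 ] window x,y,z [0.0024 0.0033 0.0996]
vis [ 0.5922 -0.1233  0.1373] world err [-0.0005 -0.0053 -0.003 ] window x,y,z [0.0034 0.005  0.0992]
normal err deg 1.127512991756994
```

Call:
send_rows(motion=[[0.0, 0, -0.004, -0.002, 0], [0.0, 0, -0.006, -0.003, 0], [0.0, 0, -0.006, -0.003, 0]])

```text
time: 15.78
ee_pos: [0.6131, -0.0818, 0.1316]
ee_rot: [0.2, -0.317, 0.791, -0.483]
contact_force: [-0.2, 0.3, -1.3]
opening: 0.085
```

```bash
cat > chk.py <<'E'
from h import *
st();ori()
s=state();R=Ro.from_quat(s["ee_rot"]).as_matrix();p=s["ee_pos"]
Lf=p+.0515*R[:,0]+.0014*R[:,1]+.004*R[:,2]
yaw=np.radians(-26.4);c,sn=np.cos(yaw),np.sin(yaw);k=.5**.5
zz=np.array([-k*c,-k*sn,-k]);w=np.array([.655,-.160,.205])
zx=np.array([-k*c,-k*sn,k]);zy=np.array([-sn,c,0])
print("window x,y,z",np.round([(Lf-w)@zx,(Lf-w)@zy,(Lf-w)@zz],4),"normal err",np.degrees(np.arccos(-R[:,2]@zz)),"dq",np.abs(s["dq"]).max())
E
python3 chk.py
```

```text
t 15.78 q [-0.259  0.46   1.818 -1.138  0.175  1.273] p [ 0.6131 -0.0818  0.1316] ty [ 0.638 -0.333 -0.695] tz [ 0.623 -0.309  0.719] F [-0.2  0.3 -1.3] open 0.085
roll 0.6010679368092484 tilt 45.97477607626147 az -26.353337085177824
window x,y,z [-0.0014 -0.0002  0.099 ] normal err 0.9753248101236712 dq 0.004450259282876303
```

Call:
send_rows(motion=[[0.0, 0, 0, 0, 0], [0.0, 0, 0, 0, 0], [0.0, 0, 0, 0, 0], [0.0, 0, 0, 0, 0]])

```text
time: 16.27
ee_pos: [0.6131, -0.0817, 0.1316]
ee_rot: [0.2, -0.317, 0.791, -0.483]
contact_force: [0.5, 0.1, -1.2]
opening: 0.09
```

```bash
python3 chk.py; python3 - <<'E'
from h import *
for n in ("scene","side"): crop(cap(n),0,0,512,384,1.5,f"pics/{n}_end.png")
E
```

```text
t 16.27 q [-0.259  0.46   1.818 -1.139  0.175  1.274] p [ 0.6131 -0.0817  0.1316] ty [ 0.638 -0.332 -0.695] tz [ 0.623 -0.308  0.719] F [ 0.5  0.1 -1.2] open 0.09
roll 0.5994566385068799 tilt 45.97814027217409 az -26.33723259805604
window x,y,z [-0.0013  0.      0.099 ] normal err 0.9791294320607105 dq 0.0018964269306126105
```

View pics/side_end.png

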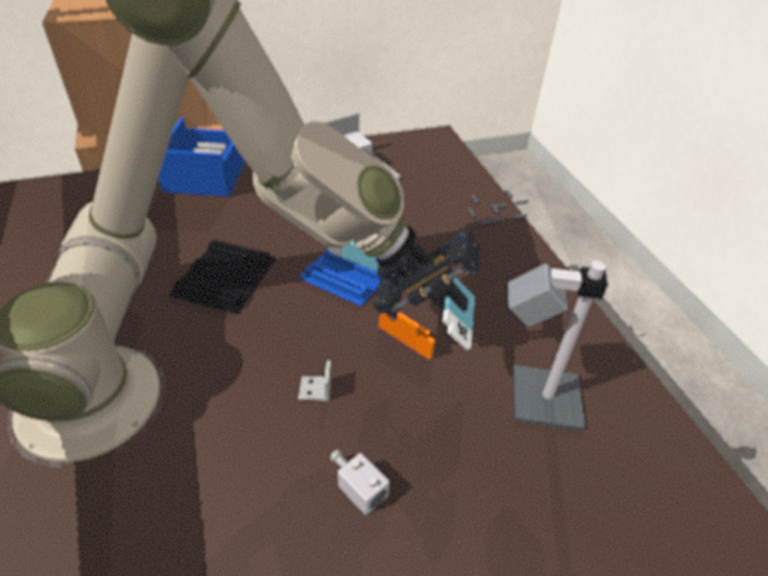

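View pics/scene_end.png

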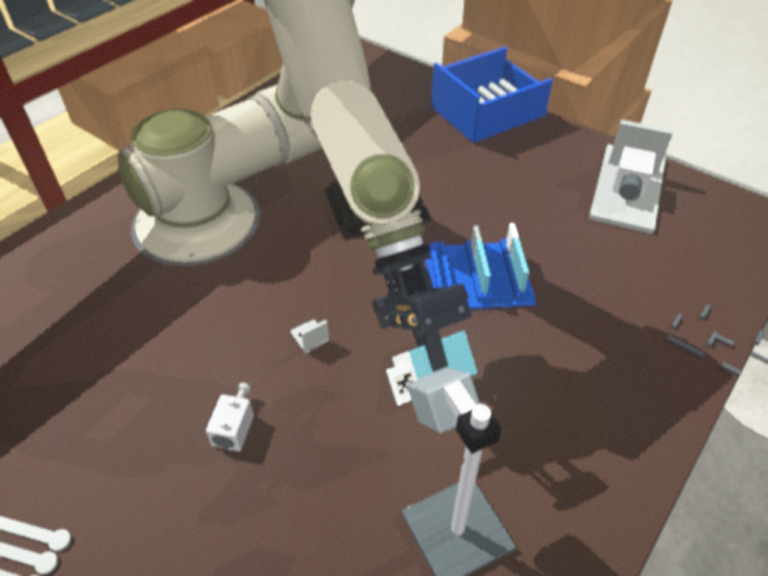

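The plate is held in front of the reader, and the spares, cylinder, bracket and orange plate are where they were. Handing in.

```bash
python3 -c "
from station import job
print(job.job_done())"
```

```text
the job is handed in; nothing more can be done
None
```

The notched plate is out of its slot, held by its clear part at 25 N about 9 mm from its centre, and showing its label to the reader. I handed the job in at about 16.4 s.

**How the tilt was made:** the rows only give shifts and a turn about vertical, but the pose needs a 45° tilt. I pushed one row at a time just past the arm's reach, high and clear of everything. Each push tilted the tool a little and the tilt stayed. No command asks for this directly.

**Last checks:**

| Check | Result |
|---|---|
| Label distance from window | about 99 mm |
| Label off centre | about 1.5 mm |
| Label face off square | about 1.0° (tilt 46.0° instead of 45°) |
| Long edges off level | about 0.6° |
| Arm speed and contact force | still; force within 1.3 N, the same as free-air readings |

- **Source of these figures:** they come from the joint readings plus the plate's offset in the grip, seen by camera. They rely on my camera fit of the reader, good to about 2 mm and 1°.
- **Disagreements:** the last camera fix of the label, taken one small move before the end, was about 2 mm from the joint-based value. The wrist camera put the grip at 5 mm from the plate's centre, against 9 mm from the outside cameras. I used 9 mm.
- **Forces:** the largest I saw was about 68 N at the wrist, when joint 3 reached its limit in free air. The limit is 120 N. I read forces only at the end of each call, so a higher peak in between is possible.
- **Joint margin:** joint 5 ends very close to its lower limit (0.175, limit 0.17 rad).
- **Bystanders:** in the final pictures the spares, cylinder, bracket, orange plate and black rack look unmoved. I checked this by eye and did not measure it.

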